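# Fit fuse carriers and restart the lamp supply

### The arm

A 6-joint arm with a two-finger parallel gripper is mounted at the origin on the work surface; the furniture and walls round the work are solid. World frame = base frame: x ahead of the robot, y to its left, z up, the work surface at z = 0. Lengths are in mm, angles in rad, forces in N, time in s.
With the tool pointing down it reaches from about 350 to 875 mm from the base axis. Payload 4.2 kg.
Tool frame: the origin (TCP) lies between the finger pads; the fingertips stand 11 mm ahead of it and the grasp point (between the pads) lies 8 mm behind it; z points along the fingers, y is the direction in which the jaws open and shut (so a half turn about z gives the same grasp; the last joint's range is limited). The gripper opens to 85 mm and grips with 20 to 120 N. Pads are 22 mm wide; open, the fingers measure 114 mm over their backs; the gripper's body (76 mm by 85 mm) begins 54 mm behind the grasp point. The pads swing forward as they close: fully open they stand 13 mm farther back than shut.
Start: joints at [-1.039, 0.385, 0.008, 0, -1.194, -0.259], TCP at [168.41, -601.862, 242.312] pointing down, gripper open.
Joint ranges: [-3.14, 3.14], [-1.21, 2.06], [-1.07, 1.41], [-3.16, 2.05], [-2.99, -0.16], [-3.1, 3.1]. Speed limits (rad/s): [2.79, 2.79, 3.14, 3.14, 3.14, 3.14].

### API

Orientations are given as a unit quaternion [x, y, z, w].
In Python, from bench import * gives the robot as it stands.
- The arm moves only by the tool servo_tool, never from a script. Its argument "rows" is a list of rows, each a list of 7 numbers: the opening, from 0 (shut) to 1 (fully open), then the shift along the tool's x, y, z in cm, then the turn, a rotation vector about the tool's x, y, z in degrees. A call has 1 to 12 rows; each row shifts and turns the commanded pose from where the row before left it, along the tool's axes as they then stand; what a row does not reach is not made up. A row lasts 1/10 s, in which the tool goes at most 50 mm and 8.59 degrees, less where a joint would pass 70% of its speed; a pose out of reach is approached as far as the arm can. A call is refused whole if a number of a shift passes 5 or a number of a turn 8.59, either way. A call with a gripper value outside its range is refused whole. The fingers move at their own pace and stop on an object; the grip force is fixed at half the most. Time passes only in rows, so rows that do not move let the fingers close. It gives the time, the measured TCP pose, the force and the opening at its end, in the units of the state.
- read_state(): the state, without advancing time (a new reading comes with each control period).
- get_image(name): name is "scene" or "top"; returns a dict with "image" (400x640x3 uint8, red, green, blue), "mtx" (3x3 intrinsics, pixels), "extrinsics" (4x4, takes a point from camera to world coordinates). Camera axes: x right, y up, looking along -z (the intrinsics and any distortion apply to the point x, -y, -z); pixel columns grow to the right and rows downward; lengths in mm; the calibration is good to about 2 mm. A picture is of the moment at which its call begins. There is no depth.
- job_done(): hands the job in, once; it reports no verdict.
The state is a dict: "clock": time; "joints": joint angles; "joint_vel": joint speeds; "joint_efforts": joint torques, N m; "position": TCP position; "ee_rot": TCP orientation; "contact_force": force on the tool from outside, world axes, zero at the start; "wrist_torque": the same for the moment, N m; "gripper_width": finger opening in mm.
Only numpy, scipy, OpenCV 4.12 (cv2) and the standard library are available. Lean on these libraries where they do the work, as an engineer would, in place of code of your own. Each camera call takes 0.05 s, during which the arm holds its last target. There are 200 camera calls.

### The job

Switch the supply unit off at its isolator toggle (lean it towards the robot), then fit every fuse carrier from the black stand into the socket with the collar of its own colour: let its thread lugs find the start at the bottom of the well, in line with the white marks on the rim, and screw it clockwise until fully home. When all are in, switch the isolator back on and restart the unit by pressing its buttons right down one at a time: red, yellow, white. Leave the oil bottle, timer and petri dish where they are.

Things in the scene. Friction and masses are not known exactly. Their poses are not given: they have to be found in the camera images.
- carrier_blue_grip (a point): Centre of the blue grip block of the blue fuse carrier (may be absent). Block: 30 mm along x, 20 mm along y, 26 mm tall, white line along x on top; grasp it across the 20 mm (closing along y). The carrier is 89 mm tall, 60 g, upright, z up its axis; this point lies 76 mm above its foot. White stem 16 mm wide with a brass foot. A half turn about z changes nothing.
- carrier_orange_grip (a point): The same point of the orange fuse carrier (may be absent; same make as the blue one, orange block). On every carrier two brass thread lugs stick out of the foot along +x and -x (as the white line runs) to 12.5 mm from the axis; each is 5 mm wide and 4.3 mm tall, 2 to 7 mm above the foot's underside.
- carrier_green_grip (a point): The same point of the green fuse carrier (may be absent; same make as the blue one, green block).
- socket_blue_mouth (a point): Centre of the mouth of the fixed round grey socket with the blue collar, on its axis at the rim's top face, 74 mm above the bench; z up, x along the two white entry marks on the rim. Socket 71 mm over its collar; well 28.4 mm in diameter, deep, with a two-start right-hand thread at its bottom: two ledges, tops 32 mm below the rim, 20 mm apart, with two gaps 48 degrees wide in line with the marks.
- socket_orange_mouth (a point): The same point of the socket with the orange collar (same make as the blue one). In every socket a carrier whose lugs lie along the marks passes the gaps and rests with its foot about 47 mm below the rim (grip centre 29 mm above the rim); with its lugs elsewhere it stops on the ledges, grip centre 42 mm above the rim.
- socket_green_mouth (a point): The same point of the socket with the green collar (same make as the blue one). In every socket a clockwise turn (seen from above) of about 75 degrees from the gaps screws the carrier down 4 mm more to a hard stop: home, grip centre about 25 mm above the rim. The thread holds it there; there is 1.7 mm of play.
- button_red_top (a point): Centre of the top face of the round red push button cap (26 mm in diameter), one of three on the console along the side of the unit nearest the robot; the colours change places.
- button_red (a joint): Travel of the red button (m): 0 released, 0.006 fully down. Pressed straight down; about 5 N takes it fully down, counts as pressed beyond 4 mm, springs back when let go.
- button_yellow_top (a point): Centre of the top face of the round yellow push button cap (26 mm in diameter), one of three on the console along the side of the unit nearest the robot; the colours change places.
- button_yellow (a joint): Travel of the yellow button (m): 0 released, 0.006 fully down. Pressed straight down; about 5 N takes it fully down, counts as pressed beyond 4 mm, springs back when let go.
- button_white_top (a point): Centre of the top face of the round white push button cap (26 mm in diameter), one of three on the console along the side of the unit nearest the robot; the colours change places.
- button_white (a joint): Travel of the white button (m): 0 released, 0.006 fully down. Pressed straight down; about 5 N takes it fully down, counts as pressed beyond 4 mm, springs back when let go.
- stand: Loose black stand, 54 mm (x) by 190 mm (y) by 50 mm tall, about 0.6 kg; origin at the centre of its underside. Three oblong holes (19 mm along x, 28.5 mm along y, 40 mm deep), 64 mm apart along its y, hold the carriers upright but loosely (a knock may leave them leaning up to 0.2 rad), lugs along the stand's y, feet 10 mm above the bench; lift them straight out.
- unit: Fixed grey-and-white lamp supply unit, 145 mm (x) by 244 mm (y); origin at the centre of its underside. A console 64 mm high with three buttons runs along its -x side; behind it the three sockets stand in a row, 77 mm apart. The colours of sockets and buttons change places.
- oil_a: Bystander: small amber oil bottle with a black cap, 31x32x68 mm, origin at the centre of its underside.
- timer: Bystander: white bench timer, 52x72x34 mm, origin at the centre of its underside.
- petri_0: Bystander: pink petri dish, 90 mm across and 14 mm tall, origin at the centre of its underside.
- isolator (a joint): Isolator toggle at the right-hand (-y) end of the console (rad): 0 = off, leaning towards the robot (-x of the unit); 1.0 = on, leaning away (+x of the unit). It swings fore and aft about a level pivot 76 mm above the bench, takes about 1.5 N at its knob and stays where it is left.
- isolator_tip (a point): Centre of the black ball knob (20 mm in diameter) at the end of the isolator toggle, 50 mm from its pivot: 120 mm above the bench at either end of its swing, and the swing carries it 48 mm fore or aft. Push the knob with closed fingers, or pinch it from above.
Things that resemble listed ones, but are neither listed nor needed, are in the scene too. There is more than one size of the part that bears carrier_green_grip; the job needs the middle-sized. Leave any pink or purple look-alike of the part that bears carrier_orange_grip alone.

How it is judged:
By the outcome, as a careful person would: the job done as asked, in the order asked, and still so for the second after the job is handed in, with the robot touching nothing.
Of carrier_blue, carrier_orange, carrier_green only 2 to 3 are there at a start; the rules pass over those that are not, and their reading is None.
At some moment in a run one of stand may be knocked a few centimetres aside while the robot is not near it.
It also fails if it takes over 210 s, if anything falls off the work surface, if the arm or the gripper's body presses on something with over 40 N, if the wrist force passes 120 N, or if a joint passes its speed limit or range.

## Working session

There is one attempt and no reset: what is moved stays moved. The work goes in short steps, Python scripts to look and compute and a tool call to move; the robot and the scene stay as the last step left them, time stands still between calls to the robot, and variables do not carry over. Pictures are saved under pics/ and viewed, about 12 in all and at most 16, crops included, and the job is handed in when it is done.

Besides the shell and the picture viewer there is one more tool, called after "Emit:" as name(argument=value, ...), one argument or row to a line, values as JSON. servo_tool: Moves the arm, as the interface text tells. Its arguments: {"type":"object","properties":{"rows":{"type":"array","items":{"type":"array","items":{"type":"number"}}}},"required":["rows"]}

```bash
mkdir -p pics; ls; python3 - <<'E'
from bench import *
import cv2
s=read_state(); print({k:(v if not hasattr(v,'tolist') else v.tolist()) for k,v in s.items()})
for n in("scene","top"):
    g=get_image(n); cv2.imwrite(f"pics/{n}0.png",g["image"][:,:,::-1]); print(n,g["mtx"],g["extrinsics"],[k for k in g])
E
```

```text
pics
{'clock': 0.0, 'joints': [-1.0394137546127726, 0.3855411407316408, 0.006618763324765282, -0.0005164358551723407, -1.1940005388506638, -0.2586082947702586], 'joint_vel': [-0.0006865755888059704, 0.0001009559173532316, 0.0010392779957547136, 0.00022701304770630747, -0.0017971056650047492, -0.0013486931139465017], 'joint_efforts': [-0.0003984708473581122, -39.22868371009827, 18.83991301059723, 4.1863515973091125, -0.00474380751256831, 1.9489660019189614e-06], 'position': [168.2519051156189, -601.3381009189798, 241.22551523124022], 'ee_rot': [-0.13587023722821367, 0.9907260420717892, 0.0010737728960883205, -0.00018763817306961534], 'contact_force': [-0.014526172838439827, -0.7222522768363819, -0.36206101134764546], 'wrist_torque': [-0.00865869450557361, 0.041533064491568204, -0.03319425698133535], 'gripper_width': 85.31071340289179}
scene [[485.31827413   0.         308.10606119]
 [  0.         485.31827413 199.69179832]
 [  0.           0.           1.        ]] [[-3.88348126e-01  5.96769752e-01 -7.02176328e-01 -2.17653031e+02]
 [-9.21503306e-01 -2.48042679e-01  2.98841909e-01  4.07639931e+02]
 [ 4.17011450e-03  7.63112503e-01  6.46252209e-01  8.69474396e+02]
 [ 0.00000000e+00  0.00000000e+00  0.00000000e+00  1.00000000e+00]] ['image', 'mtx', 'extrinsics']
top [[508.68849598   0.         325.77190249]
 [  0.         508.68849598 200.50216151]
 [  0.           0.           1.        ]] [[-4.61061867e-03  9.86098284e-01 -1.66099114e-01  3.62116639e+02]
 [-9.99963588e-01 -5.73921965e-03 -6.31540917e-03  4.16959488e+01]
 [-7.18089344e-03  1.66063948e-01  9.86088840e-01  1.55303015e+03]
 [ 0.00000000e+00  0.00000000e+00  0.00000000e+00  1.00000000e+00]] ['image', 'mtx', 'extrinsics']
```

View pics/scene0.png

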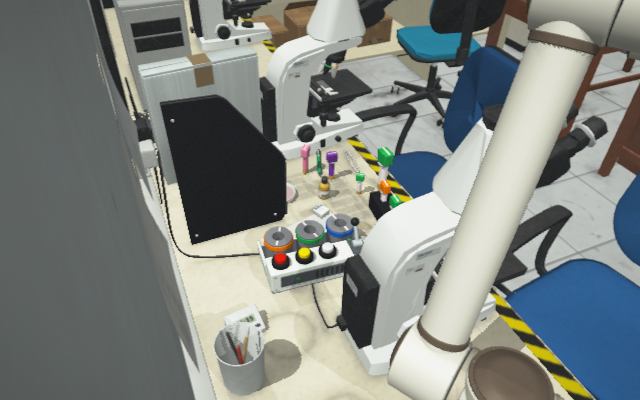

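View pics/top0.png

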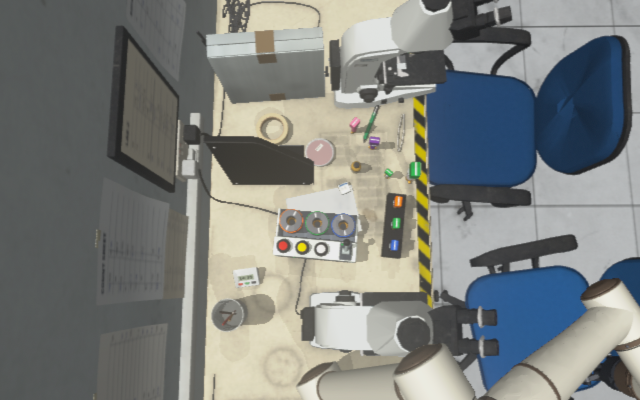

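```bash
cat > h.py <<'E'
import numpy as np, cv2
from bench import *
def cam(n):
    g=get_image(n); return g
def proj(g,P):
    E=g["extrinsics"]; p=np.linalg.inv(E)@np.append(P,1); p=g["mtx"]@np.array([p[0],-p[1],-p[2]]); return p[:2]/p[2]
def ray(g,uv):
    d=np.linalg.inv(g["mtx"])@np.array([uv[0],uv[1],1.]); E=g["extrinsics"]; return E[:3,3],E[:3,:3]@np.array([d[0],-d[1],-d[2]])
def onz(g,uv,z):
    o,d=ray(g,uv); return o+d*(z-o[2])/d[2]
def tri(g1,a,g2,b):
    o1,d1=ray(g1,a);o2,d2=ray(g2,b)
    t=np.linalg.lstsq(np.stack([d1,-d2],1),o2-o1,rcond=None)[0]
    p,q=o1+t[0]*d1,o2+t[1]*d2; return (p+q)/2,np.linalg.norm(p-q)
HUE=dict(red=(0,5),orange=(7,16),yellow=(22,35),green=(50,85),blue=(104,122),purple=(125,140))
def blobs(g,col,roi,s=110,v=60,amin=8):
    x0,y0,x1,y1=roi; h=cv2.cvtColor(g["image"],cv2.COLOR_RGB2HSV)[y0:y1,x0:x1]
    lo,hi=HUE[col]; m=cv2.inRange(h,(lo,s,v),(hi,255,255))
    n,l,st,c=cv2.connectedComponentsWithStats(m)
    return [(np.round(c[i]+[x0,y0],1).tolist(),st[i][:4].tolist(),int(st[i][4])) for i in range(1,n) if st[i][4]>=amin]
E
python3 - <<'E'
from h import *
t=cam("top");s=cam("scene")
for c in HUE:
    print(c,"top",blobs(t,c,(220,100,430,300)));print(c,"scene",blobs(s,c,(180,140,420,300)))
a=cv2.resize(t["image"][105:270,265:430],(0,0),fx=3.6,fy=3.6,interpolation=2)
b=cv2.resize(s["image"][140:300,250:410],(0,0),fx=3.6,fy=3.6,interpolation=2)
cv2.imwrite("pics/crop_t.png",a[:,:,::-1]);cv2.imwrite("pics/crop_s.png",b[:,:,::-1])
E
```

```text
red top [([282.7, 245.1], [58, 141, 10, 9], 69)]
red scene [([280.1, 258.0], [94, 113, 13, 11], 119)]
orange top [([398.0, 201.2], [174, 95, 9, 13], 81), ([281.9, 213.0], [60, 111, 5, 6], 8), ([292.7, 227.4], [60, 117, 24, 16], 48)]
orange scene [([384.8, 188.4], [200, 42, 11, 12], 87), ([278.1, 246.0], [84, 94, 30, 18], 153)]
yellow top [([418.5, 106.8], [193, 0, 11, 17], 124), ([419.3, 128.8], [194, 19, 11, 20], 130), ([420.0, 152.0], [195, 42, 11, 21], 142), ([423.0, 177.7], [198, 70, 10, 16], 88), ([421.6, 198.8], [196, 89, 12, 21], 156), ([422.5, 223.0], [197, 113, 12, 22], 158), ([423.5, 247.5], [198, 137, 12, 22], 152), ([301.6, 246.9], [77, 143, 10, 9], 73), ([424.1, 272.1], [199, 162, 11, 22], 139), ([422.5, 290.4], [200, 189, 6, 4], 13), ([428.0, 296.8], [207, 194, 3, 6], 16)]
yellow scene [([355.9, 143.6], [168, 0, 17, 9], 81), ([366.6, 155.6], [177, 11, 20, 10], 91), ([374.4, 167.5], [189, 24, 10, 9], 52), ([393.9, 184.1], [207, 39, 15, 11], 75), ([322.4, 185.0], [140, 43, 6, 5], 14), ([403.2, 197.3], [214, 53, 18, 10], 77), ([303.8, 252.8], [118, 107, 13, 12], 125)]
gree
[... 174 characters left out ...]
 222.4], [173, 118, 3, 10], 29), ([398.4, 222.3], [177, 118, 4, 10], 23)]
green scene [([385.0, 157.0], [198, 7, 16, 20], 219), ([318.5, 164.0], [137, 16, 4, 17], 49), ([359.4, 177.2], [176, 33, 8, 8], 49), ([393.9, 201.1], [209, 55, 13, 13], 95), ([309.9, 239.5], [116, 92, 29, 12], 124), ([298.1, 278.1], [117, 137, 3, 3], 8)]
blue top [([428.4, 119.2], [207, 0, 3, 49], 96), ([341.5, 235.8], [117, 135, 10, 2], 10), ([394.2, 244.5], [171, 140, 8, 11], 59)]
blue scene [([407.3, 171.8], [208, 12, 32, 46], 984), ([339.0, 232.5], [146, 82, 28, 16], 132)]
purple top [([373.8, 141.5], [150, 41, 9, 2], 15)]
purple scene [([331.6, 157.3], [147, 13, 10, 9], 76), ([330.8, 169.3], [149, 24, 5, 12], 46)]
```

View pics/crop_t.png

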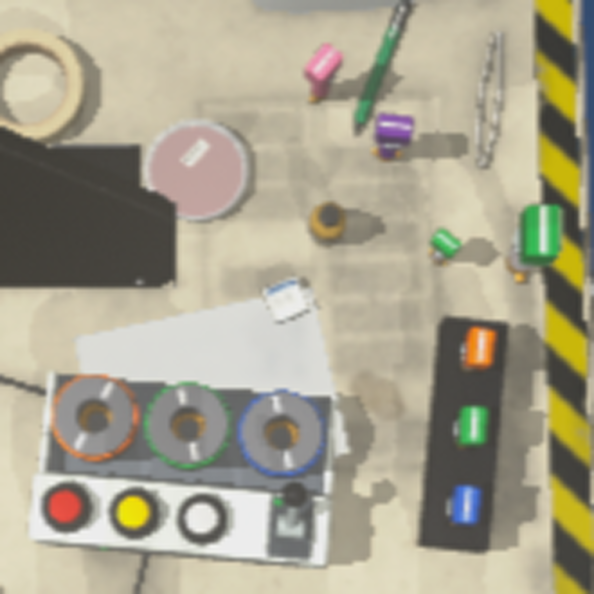

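View pics/crop_s.png

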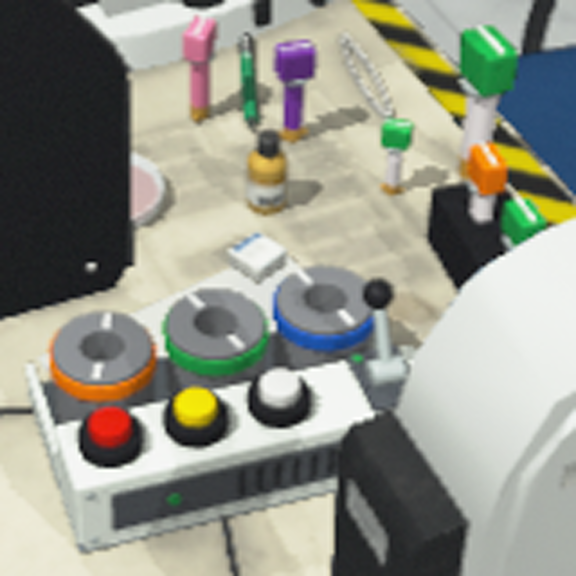

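```bash
cat >> h.py <<'E'
def rect(g,z,x0,x1,y0,y1,k):  # metric picture of plane z: up=+x, right=-y, k px/mm
    w,h=[(x1,y1),(x1,y0),(x0,y0),(x0,y1)],None
    W,H=int((y1-y0)*k),int((x1-x0)*k)
    src=np.float32([proj(g,(a,b,z)) for a,b in w]); dst=np.float32([(0,0),(W,0),(W,H),(0,H)])
    M=cv2.getPerspectiveTransform(dst,src)
    return cv2.warpPerspective(g["image"],M,(W,H),flags=cv2.INTER_CUBIC|cv2.WARP_INVERSE_MAP)
E
python3 - <<'E'
from h import *
t=cam("top");s=cam("scene")
for n,a,b in (("red",(282.7,245.1),(280.1,258)),("yel",(301.6,246.9),(303.8,252.8)),("orange",(398,201.2),(384.8,188.4)),("green",(396,222.4),(393.9,201.1)),("biggreen",(414.3,169.7),(385,157)),("small",(388.1,173.3),(359.4,177.2))):
    print(n,tri(t,a,s,b))
for n,uv in(("so",(291.4,221.1)),("sg",(317.2,223.5)),("sb",(343.3,225.2))): print(n,onz(t,uv,74))
c=onz(t,(317.2,223.5),74); print(c)
x0,y0=round(c[0])-45,round(c[1])-120
A=[rect(g,74,x0,x0+90,y0,y0+240,3) for g in(t,s)]
print(x0,y0)
cv2.imwrite("pics/rect.png",np.vstack(A)[:,:,::-1])
E
```

```text
red (array([480.0926662 , 176.66292129,  80.41776816]), np.float64(0.5426139177748829))
yel (array([474.75352493, 122.13921709,  80.00488359]), np.float64(1.0080538873535425))
orange (array([ 607.59127869, -160.54611321,   77.8041086 ]), np.float64(1.0862201672439054))
green (array([ 544.47505038, -150.68986903,   87.1681499 ]), np.float64(3.5573613145909935))
biggreen (array([ 694.86128749, -206.77414862,  107.91375706]), np.float64(0.09145206384288165))
small (array([ 696.32297289, -135.07310263,   58.76992078]), np.float64(2.8911382243995134))
so [550.63292689 152.1617572   74.        ]
sg [543.14074307  76.57013538  74.        ]
sb [5.37719235e+02 2.54931219e-01 7.40000000e+01]
[543.14074307  76.57013538  74.        ]
498 -43
```

View pics/rect.png

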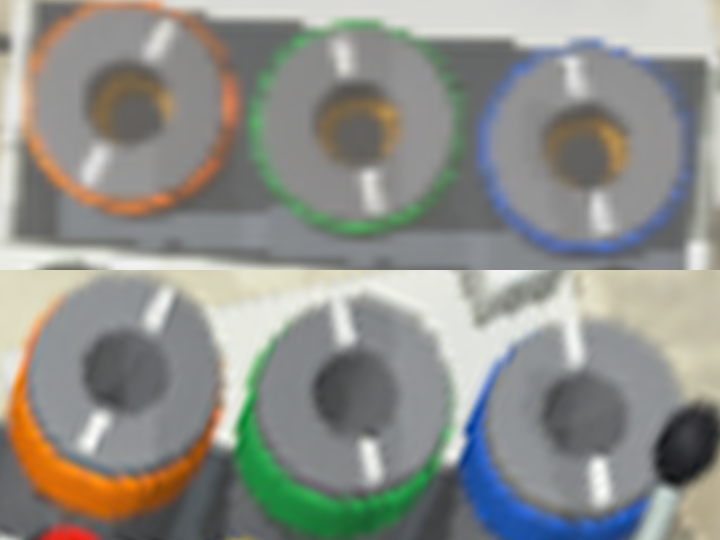

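```bash
python3 - <<'E'
from h import *
t=cam("top");s=cam("scene")
for n,a,b in (("eyepiece end near",(495,318),(605,125)),("head knob",(412,333),(487,120)),("eyep2",(488,318),(592,140)),("knob",(347,249.5-7),(354.5,221.5)),("petri",(319,152),(290,192))):
    print(n,tri(t,a,s,b))
for n,uv in (("foot front left",(378,372)),("box bottom",(385,345))): print(n,onz(s,uv,0))
# box corners
print("boxtop",tri(t,(305,297),s,(345,255)), proj(s,(0,0,150)),proj(t,(0,0,150)))
a=cv2.resize(t["image"][280:400,290:640],(0,0),fx=2.2,fy=2.2);b=cv2.resize(s["image"][90:400,330:640],(0,0),fx=1.07,fy=1.07)
c=np.zeros((600,800,3),np.uint8);c[:264,:770]=a;c[266:266+b.shape[0],:b.shape[1]]=b[:334]
cv2.imwrite("pics/micro.png",c[:,:,::-1])
# circle fits
for g in(t,s):
    R=rect(g,74,498,588,-43,197,4); gy=cv2.cvtColor(R,cv2.COLOR_RGB2GRAY)
    hsv=cv2.cvtColor(R,cv2.COLOR_RGB2HSV)
    for n,(cx,cy) in dict(o=(128,103),g=(357,125),b=(586,147)).items():
        cx,cy=cx*4/3,cy*4/3
        for it in range(3):
            P=[]
            for th in np.linspace(0,2*np.pi,120,endpoint=False):
                r=np.arange(8,23,.25)*4
                v=cv2.remap(gy.astype(np.float32),np.float32(cx+r*np.cos(th))[None],np.float32(cy+r*np.sin(th))[None],1)[0]
                i=np.argmax(np.gradient(v)[:60]) 
                P.append((cx+r[i]*np.cos(th),cy+r[i]*np.sin(th)))
            P=np.float32(P); d=np.hypot(P[:,0]-cx,P[:,1]-cy); P=P[abs(d-14.2*4)<10]
            (cx,cy),ax,_=cv2.fitEllipse(P)
        # marks
        yy,xx=np.mgrid[:R.shape[0],:R.shape[1]]; rr=np.hypot(xx-cx,yy-cy)/4
        m=(rr>17)&(rr<30)&(gy>185)&(hsv[...,1]<60)
        q=np.stack([xx[m]-cx,yy[m]-cy],1); w=np.linalg.svd(q,full_matrices=False)[2][0]
        print(n,"x %.1f y %.1f"%(588-cy/4,197-cx/4),np.round(np.array(ax)/4,1),len(P),"mark deg",round(np.degrees(np.arctan2(-w[0],-w[1])),1))
E
```

```text
eyepiece end near (array([ 271.67749729, -335.38900826,  419.47151594]), np.float64(53.520595072794634))
head knob (array([ 274.33625325, -117.88243846,  476.57968566]), np.float64(23.960901692186173))
eyep2 (array([ 272.84252708, -327.08848732,  389.59013992]), np.float64(46.4877057850678))
knob (array([483.85103148,  -7.0876576 , 121.08279216]), np.float64(2.911467070202716))
petri (array([767.01135048,  58.97728038,  16.99620265]), np.float64(29.15500711465695))
foot front left [194.38933469  81.80743045   0.        ]
box bottom [241.88490839  39.010687     0.        ]
boxtop (array([332.54534142, 102.22027123, 205.16947199]), np.float64(7.909978062234927)) [497.16180205 408.38235415] [346.31742368 427.27443253]
o x 553.9 y 155.2 [27.9 29.5] 109 mark deg 152.6
g x 547.0 y 78.5 [28.1 29.8] 96 mark deg -168.1
b x 539.4 y 1.4 [28.6 30.5] 96 mark deg -169.2
o x 554.2 y 155.1 [28.4 29. ] 120 mark deg 152.1
g x 546.6 y 78.3 [28.  30.7] 115 mark deg -168.4
b x 539.7 y 2.1 [28.6 30.2] 120 mark deg -169.1
```

View pics/micro.png

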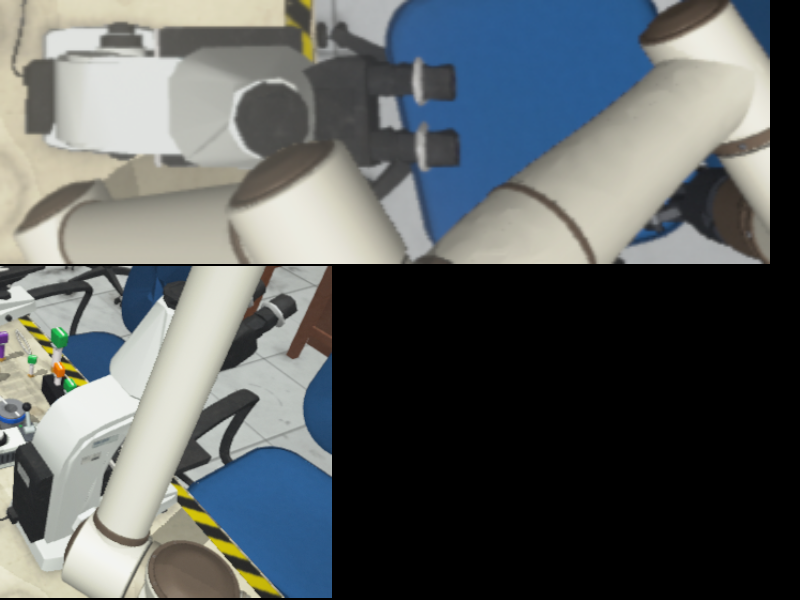

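```bash
python3 - <<'E'
from h import *
t=cam("top");s=cam("scene")
print(tri(t,(325,382),s,(428,358)))
for z in(500,600,700,800): print(z,onz(t,(420,357),z).round(),onz(t,(620,300),z).round(),onz(s,(575,20),z).round())
E
```

```text
(array([112.403057  ,  53.30500205, 154.99586221]), np.float64(4.130294347700022))
500 [ 222. -138.  500.] [ 332. -546.  500.] [ 508. -510.  500.]
600 [ 235. -121.  600.] [ 335. -490.  600.] [ 311. -262.  600.]
700 [ 249. -104.  700.] [ 338. -435.  700.] [115. -13. 700.]
800 [262. -87. 800.] [ 340. -379.  800.] [-81. 235. 800.]
```

Emit:
servo_tool(
  rows=[
    [1,0,0,-4,0,0,0],
    [1,0,0,-5,0,0,0],
    [1,0,0,-5,0,0,0],
    [1,-4.5,1.3,0,0,0,0],
    [1,-4.5,1.3,0,0,0,0],
    [1,-4.5,1.3,0,0,0,0],
    [1,-4.5,1.3,0,0,0,0],
    [1,-4.5,1.3,0,0,0,0],
    [1,-4.5,1.3,0,0,0,0],
    [1,-4.5,1.3,0,0,0,0],
    [1,0,0,0,0,0,0],
  ],
)

```text
clock: 1.6
position: [451.4, -426.3, 381.2]
ee_rot: [-0.139, 0.99, 0.001, 0.0]
contact_force: [0.3, 0.6, 0.1]
gripper_width: 85.1
```

```bash
cat >> h.py <<'E'
from scipy.spatial.transform import Rotation as Ro
def to(P,ang=None,s=None):
    """cm in tool axes from the measured pose to P (axes after turn to jaw angle ang deg), and the turn about tool z needed first"""
    s=s or read_state(); R=Ro.from_quat(s["ee_rot"]); p=np.array(s["position"]); M=R.as_matrix()
    a=np.degrees(np.arctan2(M[1,1],M[0,1])); turn=0
    if ang is not None:
        turn=-((ang-a+90)%180-90)   # clockwise from above = + about tool z
        M=M@Ro.from_euler("z",turn,degrees=True).as_matrix()
    d=M.T@(np.array(P)-p)/10
    tilt=np.degrees(np.arccos(-M[2,2]))
    print("pos",p.round(1),"jaw %.1f tilt %.2f"%(a,tilt),"j",np.round(s["joints"],2),"F",np.round(s["contact_force"],1),"w %.1f t %.1f"%(s["gripper_width"],s["clock"]))
    print("turn %.1f  shift cm"%turn,d.round(2)); return turn,d
E
python3 -c "
from h import *
to((600,-200,380));to((484,-7,380),84.5)"
```

```text
pos [ 451.4 -426.3  381.2] jaw 106.0 tilt 0.08 j [-0.5   0.32  0.26 -0.   -1.5  -0.79] F [0.3 0.6 0.1] w 85.1 t 1.6
turn 0.0  shift cm [-20.52  17.67   0.15]
pos [ 451.4 -426.3  381.2] jaw 106.0 tilt 0.08 j [-0.5   0.32  0.26 -0.   -1.5  -0.79] F [0.3 0.6 0.1] w 85.1 t 1.6
turn 21.5  shift cm [ 0.77 42.05  0.17]
```

Emit:
servo_tool(
  rows=[
    [1,0,0,0,0,0,7.2],
    [1,0,0,0,0,0,7.2],
    [1,0,0,0,0,0,7.1],
    [1,0,4.6,0,0,0,0],
    [1,0,4.6,0,0,0,0],
    [1,0,4.6,0,0,0,0],
    [1,0.2,4.6,0,0,0,0],
    [1,0.2,4.6,0,0,0,0],
    [1,0,4.6,0,0,0,0],
    [1,0,4.6,0,0,0,0],
    [1,0,4.6,0,0,0,0],
    [0.6,0.2,4.6,0,0,0,0],
  ],
)

```text
clock: 2.8
position: [483.3, -15.4, 382.7]
ee_rot: [0.051, 0.999, 0.0, 0.0]
contact_force: [1.6, -0.2, -0.5]
gripper_width: 73.1
```

```bash
python3 - <<'E'
from h import *
to((484,-7,380),84.5)
t=cam("top");s=cam("scene")
for g,(x0,y0,x1,y1) in((s,(344,210,366,230)),(t,(335,230,360,250))):
    gy=cv2.cvtColor(g["image"],cv2.COLOR_RGB2GRAY)[y0:y1,x0:x1]; 
    n,l,st,c=cv2.connectedComponentsWithStats((gy<55).astype(np.uint8)); print([( (c[i]+[x0,y0]).round(1),st[i][:5]) for i in range(1,n) if st[i][4]>8])
cv2.imwrite("pics/a.png",np.hstack([cv2.resize(s["image"][180:300,250:450],(0,0),fx=3,fy=3)])[:,:,::-1])
cv2.imwrite("pics/b.png",s["image"][:,:,::-1])
E
```

```text
pos [483.3 -15.4 382.7] jaw 84.1 tilt 0.06 j [ 0.3   0.07 -0.06  0.   -1.44 -1.98] F [ 1.6 -0.2 -0.5] w 73.1 t 2.8
turn -0.4  shift cm [0.01 0.85 0.27]
[(array([354.4, 221.7]), array([ 7,  8,  8,  8, 36], dtype=int32))]
[]
```

View pics/b.png

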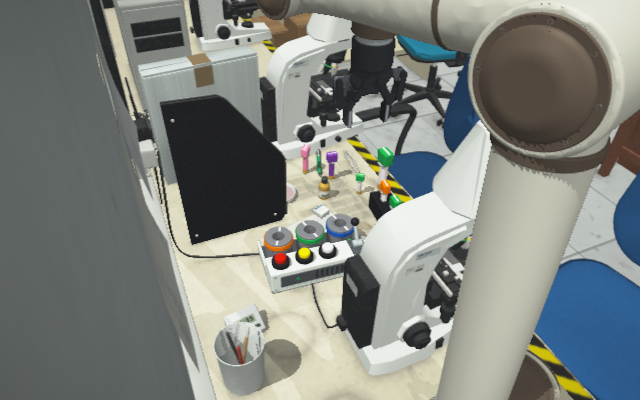

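```bash
python3 - <<'E'
from h import *
s=cam("scene"); k=onz(s,(354.4,221.7),120); print(k); k[2]=112; to(k,84.5)
E
```

```text
[485.13195475  -5.93870337 120.        ]
pos [483.5 -14.9 382.4] jaw 84.4 tilt 0.02 j [ 0.31  0.07 -0.06 -0.   -1.44 -1.97] F [-0.6 -1.6 -0.2] w 52.1 t 3.0
turn -0.1  shift cm [-0.07  0.9  27.04]
```

Emit:
servo_tool(
  rows=[
    [0.6,-0.1,0.9,0,0,0,0],
    [0.6,0,0,5,0,0,0],
    [0.6,0,0,5,0,0,0],
    [0.6,0,0,5,0,0,0],
    [0.6,0,0,5,0,0,0],
    [0.6,0,0,4,0,0,0],
    [0.6,0,0,1.5,0,0,0],
    [0.6,0,0,1.5,0,0,0],
    [0,0,0,0,0,0,0],
    [0,0,0,0,0,0,0],
    [0,0,0,0,0,0,0],
    [0,0,0,0,0,0,0],
  ],
)

```text
clock: 4.15
position: [486.3, -7.4, 113.1]
ee_rot: [0.052, 0.999, 0.001, 0.001]
contact_force: [1.4, 4.8, -3.8]
gripper_width: 16.4
```

```bash
python3 -c "
from h import *
to((437,-1,112))"
```

```text
pos [486.3  -7.4 113.1] jaw 84.1 tilt 0.19 j [ 0.32  0.29 -0.5  -0.   -0.77 -1.99] F [ 1.4  4.8 -3.8] w 16.4 t 4.2
turn 0.0  shift cm [4.97 0.12 0.1 ]
```

Emit:
servo_tool(
  rows=[
    [0,0.75,0,-0.33,0,0,0],
    [0,0.8,0,-0.2,0,0,0],
    [0,0.83,0,-0.07,0,0,0],
    [0,0.83,0,0.07,0,0,0],
    [0,0.8,0,0.2,0,0,0],
    [0,0.8,0,0.33,0,0,0],
    [0,0.15,0,0,0,0,0],
    [0,0,0,0,0,0,0],
    [0.6,0,0,0,0,0,0],
    [0.6,0,0,0,0,0,0],
    [0.6,0,0,0,0,0,0],
  ],
)

```text
clock: 5.25
position: [436.3, -3.1, 112.2]
ee_rot: [0.051, 0.999, -0.0, -0.0]
contact_force: [0.5, 0.2, 0.2]
gripper_width: 43.2
```

```bash
python3 - <<'E'
from h import *
to((437,-1,112))
s=cam("scene");cv2.imwrite("pics/iso.png",cv2.resize(s["image"][150:300,250:450],(0,0),fx=4,fy=4,interpolation=2)[:,:,::-1])
E
```

```text
pos [436.3  -3.1 112.2] jaw 84.1 tilt 0.03 j [ 0.37  0.22 -0.62  0.   -0.74 -2.04] F [0.5 0.2 0.2] w 43.2 t 5.2
turn 0.0  shift cm [-0.05  0.22  0.02]
```

View pics/iso.png

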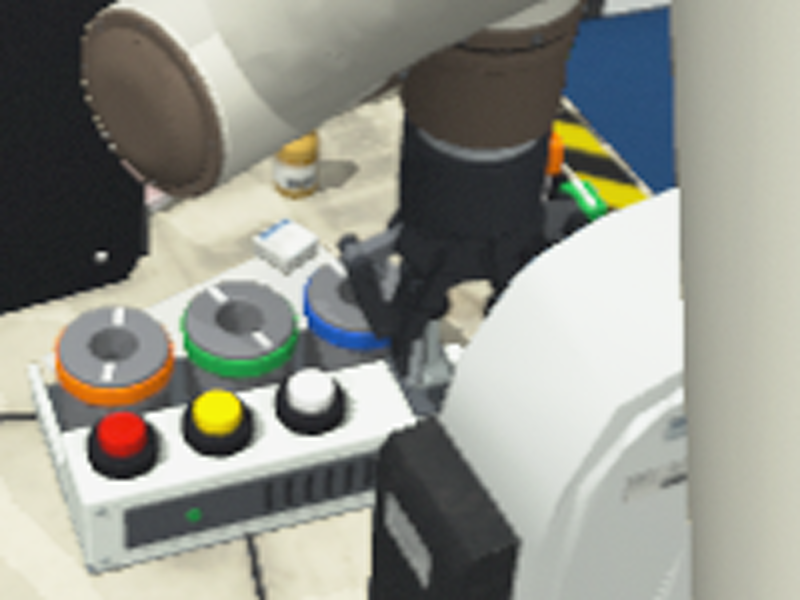

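Emit:
servo_tool(
  rows=[
    [0.6,0,0,-4,0,0,0],
    [0.6,0,0,-5,0,0,0],
    [0.6,0,0,-5,0,0,-8.5],
    [0.6,0,0,-3,0,0,-8.5],
    [0.6,0,0,0,0,0,-8.5],
    [0.6,0,0,0,0,0,-8.5],
    [0.6,0,0,0,0,0,-8.5],
    [0.6,0,0,0,0,0,-8.5],
    [0.6,0,0,0,0,0,-8.5],
    [0.6,0,0,0,0,0,-8.5],
    [0.6,0,0,0,0,0,-8.5],
    [0.6,0,0,0,0,0,-8.5],
  ],
)

```text
clock: 6.5
position: [436.1, -3.1, 282.1]
ee_rot: [-0.639, 0.769, 0.0, -0.0]
contact_force: [0.1, -0.1, -0.7]
gripper_width: 51.1
```

Emit:
servo_tool(
  rows=[
    [0.6,0,0,0,0,0,-8.5],
    [0.6,0,0,0,0,0,-8.5],
    [0.6,0,0,0,0,0,-8.5],
    [0.6,0,0,0,0,0,-8.5],
    [0.6,0,0,0,0,0,-8.5],
    [0.6,0,0,0,0,0,-8.5],
    [0.6,0,0,0,0,0,-8.5],
    [0.6,0,0,0,0,0,-8.5],
    [0.6,0,0,0,0,0,-8.5],
    [0.6,0,0,0,0,0,-8.5],
    [0.6,0,0,0,0,0,-8.5],
  ],
)

```text
clock: 7.6
position: [436.1, -3.0, 282.1]
ee_rot: [0.998, -0.061, -0.0, 0.0]
contact_force: [-0.3, 0.1, 0.4]
gripper_width: 51.2
```

```bash
cat >> h.py <<'E'
def carriers(g):
    h=cv2.cvtColor(g["image"],cv2.COLOR_RGB2HSV); out={}
    for c in("orange","green","blue"):
        for b in blobs(g,c,(375,185,416,270),90,60,8): out.setdefault(c,[]).append(b)
    return out
E
python3 - <<'E'
from h import *
t=cam("top"); print(carriers(t)); to((545,-150,280),90)
z=rect(t,99,490,650,-220,-100,4); cv2.imwrite("pics/stand.png",z[:,:,::-1])
s=cam("scene"); gy=cv2.cvtColor(s["image"],cv2.COLOR_RGB2GRAY); cv2.imwrite("pics/sc.png",s["image"][:,:,::-1])
E
```

```text
{'orange': [([397.9, 201.3], [19, 10, 9, 13], 90)], 'green': [([396.0, 223.2], [17, 33, 9, 11], 66)], 'blue': [([394.2, 244.5], [16, 55, 8, 11], 64)]}
pos [436.1  -3.  282.1] jaw -96.8 tilt 0.03 j [ 0.37  0.03 -0.35 -0.   -1.19  1.08] F [ 0.  -0.  -0.9] w 50.7 t 7.7
turn -6.8  shift cm [10.89 14.7   0.21]
```

View pics/stand.png

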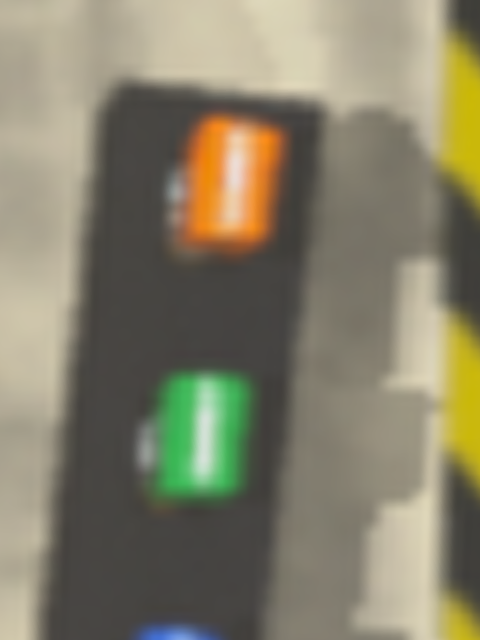

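```bash
python3 -c "
from h import *
to((605,-159.3,79))"
```

```text
pos [436.1  -3.  282.2] jaw -97.4 tilt 0.02 j [ 0.37  0.03 -0.35 -0.   -1.19  1.07] F [ 0.4  0.2 -0.8] w 51.3 t 7.7
turn 0.0  shift cm [18.76 13.32 20.31]
```

Emit:
servo_tool(
  rows=[
    [0.6,3.76,2.66,0,0,0,0],
    [0.6,3.75,2.66,0,0,0,0],
    [0.6,3.75,2.66,0,0,0,0],
    [0.6,3.75,2.66,0,0,0,0],
    [0.6,3.75,2.68,0,0,0,0],
    [0.6,0,0,4,0,0,0],
    [0.6,0,0,4,0,0,0],
    [0.6,0,0,4,0,0,0],
    [0.6,0,0,2,0,0,0],
    [0.6,0,0,0,0,0,0],
  ],
)

```text
clock: 8.7
position: [602.8, -159.1, 138.0]
ee_rot: [0.998, -0.066, -0.004, -0.0]
contact_force: [0.6, -0.5, 0.5]
gripper_width: 51.2
```

```bash
python3 -c "
from h import *
to((605,-159.3,79),83.2)"
```

```text
pos [ 602.8 -159.1  138. ] jaw -97.6 tilt 0.50 j [ 0.    0.47 -0.13 -0.   -0.98  1.44] F [ 0.6 -0.5  0.5] w 51.2 t 8.7
turn -0.8  shift cm [ 0.28 -0.    5.9 ]
```

Emit:
servo_tool(
  rows=[
    [0.6,0.2,0,3,0,0,-0.8],
    [0.6,0,0,2.0,0,0,0],
    [0.6,0,0,0.9,0,0,0],
    [0.3,0,0,0,0,0,0],
    [0,0,0,0,0,0,0],
    [0,0,0,0,0,0,0],
    [0,0,0,0,0,0,0],
    [0,0,0,0,0,0,0],
    [0,0,0,0,0,0,0],
    [0,0,0,0,0,0,0],
  ],
)

```text
clock: 9.7
position: [608.4, -159.5, 85.2]
ee_rot: [0.998, -0.057, 0.002, 0.0]
contact_force: [-0.2, 1.2, 6.2]
gripper_width: 18.9
```

```bash
python3 -c "
from h import *
to((605,-159.3,79),83.2)"
```

```text
pos [ 608.4 -159.5   85.2] jaw -96.5 tilt 0.21 j [ 0.    0.53 -0.18  0.   -0.86  1.46] F [-0.2  1.2  6.2] w 18.9 t 9.7
turn 0.3  shift cm [-0.35  0.02  0.62]
```

Emit:
servo_tool(
  rows=[
    [0,0,0,0,0,0,0],
    [0,0,0,0,0,0,0],
  ],
)

```text
clock: 9.9
position: [608.4, -159.5, 85.2]
ee_rot: [0.998, -0.057, 0.002, 0.0]
contact_force: [-0.5, 1.0, 6.3]
gripper_width: 18.8
```

```bash
python3 - <<'E'
from h import *
to((605,-159.3,79),83.2)
t=cam("top");s=cam("scene")
a=cv2.resize(t["image"][180:270,350:440],(0,0),fx=4.4,fy=4.4,interpolation=2);b=cv2.resize(s["image"][140:230,340:430],(0,0),fx=4.4,fy=4.4,interpolation=2)
cv2.imwrite("pics/g1.png",np.hstack([a,b])[:,:,::-1])
E
```

```text
pos [ 608.4 -159.5   85.2] jaw -96.5 tilt 0.21 j [ 0.    0.53 -0.18  0.   -0.86  1.46] F [-0.5  1.   6.3] w 18.8 t 9.9
turn 0.3  shift cm [-0.35  0.02  0.62]
```

View pics/g1.png

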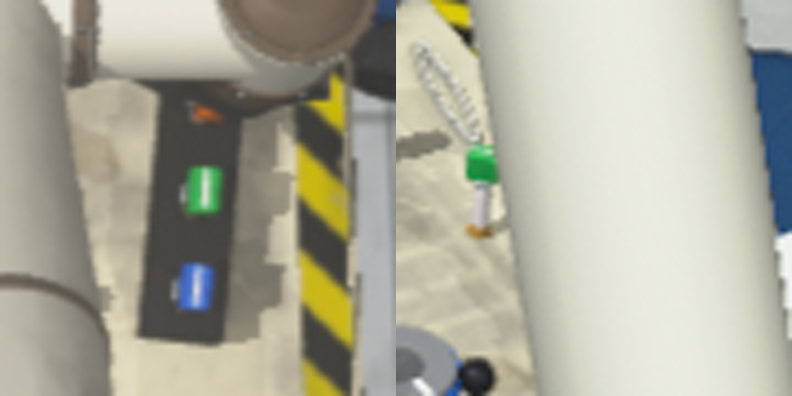

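Emit:
servo_tool(
  rows=[
    [0,0,0,-0.5,0,0,0],
    [0,0,0,-0.5,0,0,0],
    [0,0,0,0,0,0,0],
    [0,0,0,0,0,0,0],
  ],
)

```text
clock: 10.4
position: [606.8, -159.4, 93.1]
ee_rot: [0.998, -0.057, -0.0, -0.0]
contact_force: [-0.3, -0.5, -0.6]
gripper_width: 19.4
```

```bash
python3 - <<'E'
from h import *
to((605,-159.3,79),83.2); print(np.round(read_state()["joint_efforts"],1),read_state()["wrist_torque"])
E
```

```text
pos [ 606.8 -159.4   93.1] jaw -96.6 tilt 0.03 j [ 0.    0.52 -0.17 -0.   -0.88  1.46] F [-0.3 -0.5 -0.6] w 19.4 t 10.4
turn 0.2  shift cm [-0.18  0.01  1.41]
[ -0.  -43.3  15.7   3.5  -0.1  -0. ] [ 0.00517857 -0.13516973  0.04259432]
```

Emit:
servo_tool(
  rows=[
    [0,0,0,-2,0,0,0],
    [0,0,0,-4,0,0,0],
    [0,0,0,-4,0,0,0],
    [0,0,0,-4,0,0,7],
    [0,0,0,-4,0,0,7],
    [0,0,0,0,0,0,6.9],
    [0,0,0,0,0,0,0],
  ],
)

```text
clock: 11.1
position: [607.1, -159.3, 274.2]
ee_rot: [0.971, -0.237, 0.001, -0.0]
contact_force: [0.3, -1.0, -1.3]
gripper_width: 18.7
```

```bash
python3 - <<'E'
from h import *
to((554,155.2,250),62.4)
E
```

```text
pos [ 607.1 -159.3  274.2] jaw -117.5 tilt 0.10 j [ 0.    0.37  0.07 -0.   -1.27  1.09] F [ 0.3 -1.  -1.3] w 18.7 t 11.1
turn 0.1  shift cm [-19.28 -25.41   2.43]
```

Emit:
servo_tool(
  rows=[
    [0,-2.75,-3.63,0,0,0,0],
    [0,-2.75,-3.63,0,0,0,0],
    [0,-2.75,-3.63,0,0,0,0],
    [0,-2.75,-3.63,0,0,0,0],
    [0,-2.75,-3.63,0,0,0,0],
    [0,-2.75,-3.63,0,0,0,0],
    [0,-2.75,-3.63,0,0,0,0],
    [0,0,0,2,0,0,0],
    [0,0,0,0,0,0,0],
    [0,0,0,0,0,0,0],
  ],
)

```text
clock: 12.1
position: [553.0, 154.2, 252.0]
ee_rot: [0.972, -0.237, -0.001, 0.001]
contact_force: [-0.8, 0.5, -0.9]
gripper_width: 18.5
```

```bash
python3 - <<'E'
from h import *
to((554,155.2,150),62.4)
t=cam("top");s=cam("scene")
a=cv2.resize(t["image"][170:270,250:360],(0,0),fx=3.6,fy=3.6,interpolation=2);b=cv2.resize(s["image"][160:260,240:350],(0,0),fx=3.6,fy=3.6,interpolation=2)
cv2.imwrite("pics/g2.png",np.hstack([a,b])[:,:,::-1])
p=read_state()["position"]; print([proj(s,np.array(p)+[0,0,d]).round(1).tolist() for d in(12,-1,-12,-40,-75)])
E
```

```text
pos [553.  154.2 252. ] jaw -117.4 tilt 0.21 j [ 0.55  0.29 -0.1   0.   -1.18  0.54] F [-0.8  0.5 -0.9] w 18.5 t 12.1
turn 0.2  shift cm [ 0.06 -0.17 10.2 ]
[[275.2, 169.6], [275.4, 174.6], [275.6, 178.8], [276.2, 189.1], [276.8, 201.5]]
```

View pics/g2.png

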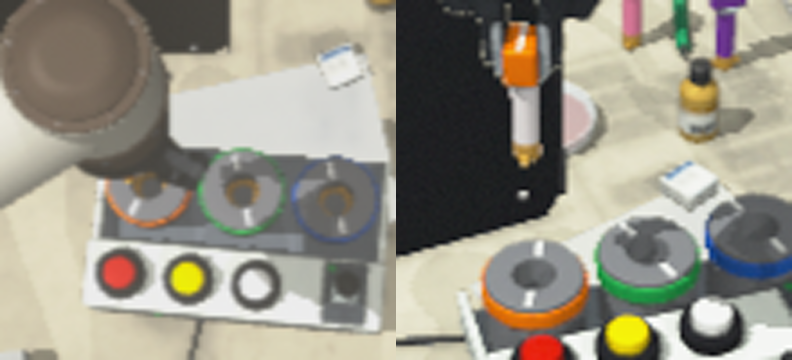

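Emit:
servo_tool(
  rows=[
    [0,0.22,-0.14,3,0,0,0],
    [0,0,0,3,0,0,0],
    [0,0,0,2.5,0,0,0],
    [0,0,0,1,0,0,0],
    [0,0,0,0,0,0,0],
    [0,0,0,0,0,0,0],
  ],
)

```text
clock: 12.8
position: [557.3, 155.0, 159.8]
ee_rot: [0.971, -0.237, 0.001, -0.001]
contact_force: [0.1, 1.1, 0.1]
gripper_width: 19.1
```

```bash
python3 - <<'E'
from h import *
to((555.6,154.4,145),62.4)
s=cam("scene")
cv2.imwrite("pics/g3.png",cv2.resize(s["image"][190:270,240:330],(0,0),fx=7,fy=7,interpolation=2)[:,:,::-1])
E
```

```text
pos [557.3 155.  159.8] jaw -117.5 tilt 0.15 j [ 0.55  0.38 -0.23  0.   -0.96  0.54] F [0.1 1.1 0.1] w 19.1 t 12.8
turn 0.1  shift cm [-0.12  0.13  1.48]
```

View pics/g3.png

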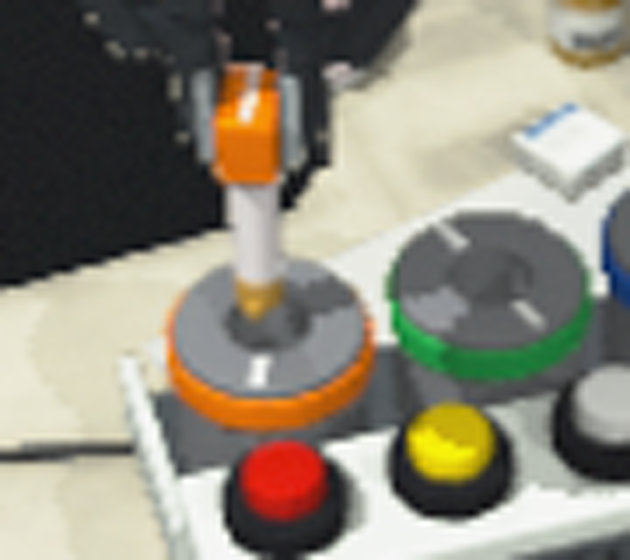

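```bash
cat >> h.py <<'E'
def stem(s,P,foot,win=14):
    """columns of stem centre (from edges of brightness profile) against the projected vertical axis through P, for heights on the stem"""
    g=cv2.cvtColor(s["image"],cv2.COLOR_RGB2GRAY).astype(np.float32)
    for h in (25,35,45,52):
        u,v=proj(s,(P[0],P[1],foot+h)); xs=np.arange(u-win,u+win,.1)
        row=cv2.remap(g,np.float32(xs)[None],np.full((1,len(xs)),v,np.float32),cv2.INTER_LINEAR)[0]
        d=np.gradient(row); i=np.argmax(d); j=np.argmin(d)
        print("h",h,"axis col %.1f row %.1f"%(u,v),"edges %.1f %.1f mid-axis %.2f px"%(xs[i],xs[j],(xs[i]+xs[j])/2-u))
E
python3 - <<'E'
from h import *
s=cam("scene"); stem(s,(554,155.2),85,7); st=read_state()["position"]; stem(s,st,85,7)
E
```

```text
h 25 axis col 277.4 row 224.4 edges 280.4 277.4 mid-axis 1.50 px
h 35 axis col 277.2 row 221.2 edges 271.3 277.3 mid-axis -2.90 px
h 45 axis col 277.0 row 217.9 edges 271.2 279.2 mid-axis -1.80 px
h 52 axis col 276.9 row 215.6 edges 283.1 279.1 mid-axis 4.20 px
h 25 axis col 276.8 row 223.5 edges 279.4 277.4 mid-axis 1.60 px
h 35 axis col 276.7 row 220.3 edges 271.4 278.4 mid-axis -1.80 px
h 45 axis col 276.5 row 217.1 edges 271.4 279.4 mid-axis -1.10 px
h 52 axis col 276.4 row 214.8 edges 283.3 279.2 mid-axis 4.85 px
```

Emit:
servo_tool(
  rows=[
    [0,0,0.2,0,0,0,0],
    [0,0,0,0.8,0,0,0],
    [0,0,0,0.4,0,0,0],
    [0,0,0,0.4,0,0,0],
    [0,0,0,0.3,0,0,0],
    [0,0,0,0,0,0,0],
    [0,0,0,0,0,0,0],
  ],
)

```text
clock: 13.6
position: [555.4, 153.2, 139.0]
ee_rot: [0.971, -0.237, 0.0, 0.0]
contact_force: [2.5, -0.7, -2.5]
gripper_width: 19.0
```

```bash
python3 - <<'E'
from h import *
to((555.6,154.4,145),62.4)
E
```

```text
pos [555.4 153.2 139. ] jaw -117.5 tilt 0.01 j [ 0.55  0.4  -0.26  0.   -0.92  0.54] F [ 2.5 -0.7 -2.5] w 19.0 t 13.6
turn 0.1  shift cm [-0.04 -0.11 -0.6 ]
```

Emit:
servo_tool(
  rows=[
    [0,0.15,0,0,0,0,0],
    [0,0,0,0,0,0,0],
    [0,0,0,0,0,0,0],
  ],
)

```text
clock: 13.9
position: [556.3, 152.6, 139.3]
ee_rot: [0.971, -0.238, -0.0, 0.0]
contact_force: [0.1, 0.3, -0.9]
gripper_width: 19.2
```

```bash
python3 - <<'E'
from h import *
to((555.6,154.4,145),62.4)
E
```

```text
pos [556.3 152.6 139.3] jaw -117.5 tilt 0.04 j [ 0.55  0.4  -0.25 -0.   -0.92  0.54] F [ 0.1  0.3 -0.9] w 19.2 t 13.9
turn 0.1  shift cm [-0.14 -0.13 -0.57]
```

Emit:
servo_tool(
  rows=[
    [0,0.2,0,0,0,0,0],
    [0,0,0,0,0,0,0],
    [0,0,0,0,0,0,0],
  ],
)

```text
clock: 14.2
position: [557.7, 151.9, 139.3]
ee_rot: [0.971, -0.237, -0.001, 0.0]
contact_force: [-3.1, 2.9, 2.2]
gripper_width: 19.2
```

```bash
python3 - <<'E'
from h import *
to((555.6,154.4,145),62.4)
E
```

```text
pos [557.7 151.9 139.3] jaw -117.5 tilt 0.08 j [ 0.55  0.4  -0.25 -0.   -0.92  0.55] F [-3.1  2.9  2.2] w 19.2 t 14.2
turn 0.1  shift cm [-0.3  -0.13 -0.57]
```

Emit:
servo_tool(
  rows=[
    [0,-0.17,0,0,0,0,0],
    [0,0,0.3,0,0,0,0],
    [0,0,0.3,0,0,0,0],
    [0,0,0,0,0,0,0],
    [0,0,0,0,0,0,0],
  ],
)

```text
clock: 14.7
position: [555.0, 148.5, 139.6]
ee_rot: [0.971, -0.237, 0.001, -0.002]
contact_force: [0.5, 5.1, -1.4]
gripper_width: 18.9
```

```bash
python3 - <<'E'
from h import *
to((555.6,154.4,145),62.4)
E
```

```text
pos [555.  148.5 139.6] jaw -117.5 tilt 0.26 j [ 0.54  0.39 -0.26 -0.   -0.91  0.55] F [ 0.5  5.1 -1.4] w 18.9 t 14.7
turn 0.1  shift cm [-0.22 -0.55 -0.54]
```

Emit:
servo_tool(
  rows=[
    [0,0,-0.5,0,0,0,0],
    [0,0,-0.5,0,0,0,0],
    [0,0,0,0,0,0,0],
    [0,0,0,0,0,0,0],
  ],
)

```text
clock: 15.1
position: [558.4, 155.7, 139.1]
ee_rot: [0.971, -0.237, -0.0, 0.0]
contact_force: [-1.3, 0.1, 0.3]
gripper_width: 19.1
```

```bash
python3 - <<'E'
from h import *
to((555.6,154.4,145),62.4)
E
```

```text
pos [558.4 155.7 139.1] jaw -117.5 tilt 0.07 j [ 0.55  0.4  -0.25  0.   -0.92  0.54] F [-1.3  0.1  0.3] w 19.1 t 15.1
turn 0.1  shift cm [-0.19  0.24 -0.59]
```

Emit:
servo_tool(
  rows=[
    [0,0.02,0.38,0,0,0,0],
    [0,0,0,0.8,0,0,0],
    [0,0,0,0.8,0,0,0],
    [0,0,0,0.4,0,0,0],
    [0,0,0,0.4,0,0,0],
    [0,0,0,0.3,0,0,0],
    [0,0,0,0.3,0,0,0],
    [0,0,0,0,0,0,0],
    [0,0,0,0,0,0,0],
  ],
)

```text
clock: 16.0
position: [557.2, 152.6, 109.4]
ee_rot: [0.971, -0.237, 0.0, -0.0]
contact_force: [0.8, 0.6, -0.3]
gripper_width: 19.1
```

```bash
python3 - <<'E'
from h import *
to((556.8,152.2,102),62.4)
E
```

```text
pos [557.2 152.6 109.4] jaw -117.5 tilt 0.01 j [ 0.55  0.43 -0.28  0.   -0.85  0.54] F [ 0.8  0.6 -0.3] w 19.1 t 16.0
turn 0.1  shift cm [-0.02  0.06  0.74]
```

Emit:
servo_tool(
  rows=[
    [0,0,0,0.3,0,0,0],
    [0,0,0,0.3,0,0,0],
    [0,0,0,0.2,0,0,0],
    [0,0,0,0.2,0,0,0],
    [0,0,0,0,0,0,0],
    [0,0,0,0,0,0,0],
  ],
)

```text
clock: 16.6
position: [557.4, 152.6, 101.7]
ee_rot: [0.972, -0.237, 0.001, 0.0]
contact_force: [-4.0, 0.3, 12.2]
gripper_width: 18.6
```

```bash
python3 - <<'E'
from h import *
to((556.8,152.2,102),62.4); print(read_state()["wrist_torque"])
E
```

```text
pos [557.4 152.6 101.7] jaw -117.4 tilt 0.07 j [ 0.55  0.44 -0.29  0.   -0.84  0.54] F [-4.   0.3 12.2] w 18.6 t 16.6
turn 0.2  shift cm [-0.04  0.06 -0.03]
[-0.1341905   1.39100967  0.00377729]
```

Emit:
servo_tool(
  rows=[
    [0,0,0,0.02,0,0,7],
    [0,0,0,0.04,0,0,7],
    [0,0,0,0.04,0,0,7],
    [0,0,0,0.04,0,0,7],
    [0,0,0,0.04,0,0,7],
    [0,0,0,0.04,0,0,7],
    [0,0,0,0.04,0,0,7],
    [0,0,0,0.04,0,0,7],
    [0,0,0,0.04,0,0,7],
    [0,0,0,0.03,0,0,5],
    [0,0,0,0,0,0,5],
    [0,0,0,0,0,0,0],
  ],
)

```text
clock: 17.8
position: [554.5, 151.7, 97.7]
ee_rot: [-0.639, 0.769, 0.001, -0.003]
contact_force: [-10.5, -0.5, 15.4]
gripper_width: 18.8
```

```bash
python3 - <<'E'
from h import *
to((556.8,152.2,98),-12.6); print(read_state()["wrist_torque"])
E
```

```text
pos [554.5 151.7  97.7] jaw 169.5 tilt 0.33 j [ 0.55  0.45 -0.3  -0.   -0.83 -0.73] F [-10.5  -0.5  15.4] w 18.8 t 17.8
turn 2.1  shift cm [-0.09 -0.21 -0.04]
[ 0.21331066  3.5042483  -0.0149036 ]
```

Emit:
servo_tool(
  rows=[
    [0,0,0.2,0,0,0,0],
    [0,0,0,0.02,0,0,3],
    [0,0,0,0.02,0,0,3],
    [0,0,0,0,0,0,2],
    [0,0,0,0,0,0,0],
  ],
)

```text
clock: 18.3
position: [552.9, 152.2, 97.5]
ee_rot: [-0.585, 0.811, 0.0, -0.002]
contact_force: [-10.1, -0.1, 16.2]
gripper_width: 19.3
```

```bash
python3 - <<'E'
from h import *
to((556.8,152.2,98),-12.6); print(read_state()["wrist_torque"])
E
```

```text
pos [552.9 152.2  97.5] jaw 161.6 tilt 0.28 j [ 0.55  0.44 -0.3  -0.   -0.83 -0.87] F [-10.1  -0.1  16.2] w 19.3 t 18.3
turn -5.8  shift cm [-0.08 -0.38 -0.06]
[0.17394806 3.40754383 0.22611264]
```

Emit:
servo_tool(
  rows=[
    [0,0,0,0,0,0,3],
    [0,0,0,0,0,0,0],
  ],
)

```text
clock: 18.5
position: [552.7, 152.5, 97.4]
ee_rot: [-0.563, 0.826, 0.001, -0.003]
contact_force: [-10.5, 0.7, 17.2]
gripper_width: 19.0
```

```bash
python3 - <<'E'
from h import *
to((556.8,152.2,98),-12.6); print(read_state()["wrist_torque"])
E
```

```text
pos [552.7 152.5  97.4] jaw 158.5 tilt 0.29 j [ 0.55  0.44 -0.3  -0.   -0.83 -0.92] F [-10.5   0.7  17.2] w 19.0 t 18.5
turn -8.9  shift cm [-0.06 -0.41 -0.06]
[0.51499679 3.69910115 0.10797566]
```

Emit:
servo_tool(
  rows=[
    [0.5,0,0,0,0,0,0],
    [0.5,0,0,0,0,0,0],
    [0.5,0,0,0,0,0,0],
    [0.5,0,0,-3,0,0,0],
    [0.5,0,0,-5,0,0,0],
    [0.5,0,0,-5,0,0,0],
    [0.5,0,0,-4,0,0,0],
    [0.5,0,0,0,0,0,0],
  ],
)

```text
clock: 19.3
position: [558.4, 153.9, 272.3]
ee_rot: [-0.563, 0.826, -0.002, 0.007]
contact_force: [0.9, -0.0, 0.4]
gripper_width: 42.6
```

```bash
cat >> h.py <<'E'
def block(s,P,z=112,k=8,half=32,col=None):
    R=rect(s,z,P[0]-half,P[0]+half,P[1]-half,P[1]+half,k); return R
def line(R,k,P,half=32,vmin=190):
    hsv=cv2.cvtColor(R,cv2.COLOR_RGB2HSV); return hsv
E
python3 - <<'E'
from h import *
to((480,-145,250),83.2)
s=cam("scene");t=cam("top"); print(carriers(t))
R=block(s,(554,155)); T=rect(t,99,450,650,-220,-100,2.5)
c=np.zeros((512,820,3),np.uint8); c[:,:512]=R; c[:500,515:815]=T
cv2.imwrite("pics/h1.png",c[:,:800,::-1])
E
```

```text
pos [558.4 153.9 272.3] jaw 158.6 tilt 0.81 j [ 0.55  0.28 -0.07  0.   -1.21 -0.92] F [ 0.9 -0.   0.4] w 42.6 t 19.3
turn 75.4  shift cm [  4.27 -30.62   1.97]
{'green': [([395.9, 223.4], [17, 33, 9, 11], 61)], 'blue': [([394.0, 245.5], [15, 55, 9, 12], 72)]}
```

View pics/h1.png

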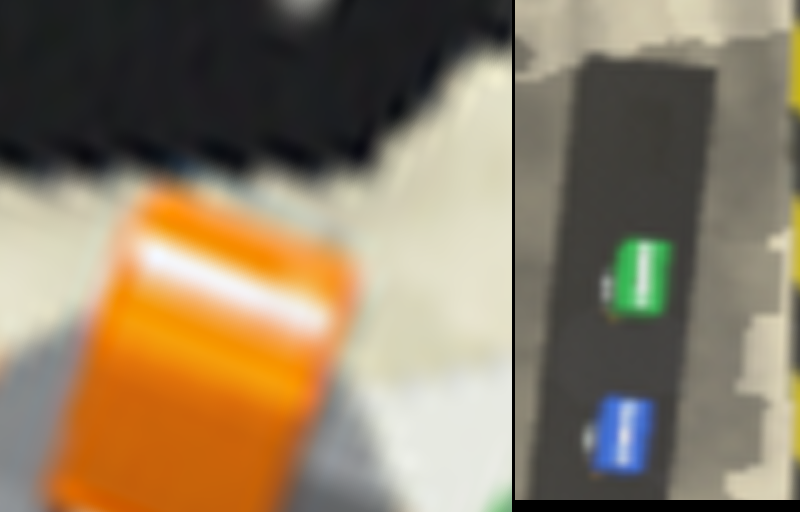

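Emit:
servo_tool(
  rows=[
    [0.5,0,0,0,0,0,-8.5],
    [0.5,0,0,0,0,0,-8.5],
    [0.5,0,0,0,0,0,-8.5],
    [0.5,0,0,0,0,0,-8.5],
    [0.5,0,0,0,0,0,-8.5],
    [0.5,0,0,0,0,0,-8.5],
    [0.5,0,0,0,0,0,-8.5],
    [0.5,0,0,0,0,0,-8.5],
    [0.5,0,0,0,0,0,-8.5],
    [0.5,0,0,0,0,0,-8.5],
    [0.5,0,0,0,0,0,-8.5],
    [0.5,0,0,0,0,0,-8.5],
  ],
)

```text
clock: 20.6
position: [554.4, 152.5, 262.6]
ee_rot: [0.997, -0.08, -0.002, 0.001]
contact_force: [-1.0, -0.2, 0.1]
gripper_width: 42.4
```

Emit:
servo_tool(
  rows=[
    [0.5,0,0,0,0,0,-2],
    [0.5,0.3,4.3,0,0,0,0],
    [0.5,0.3,4.3,0,0,0,0],
    [0.5,0.3,4.3,0,0,0,0],
    [0.5,0.3,4.3,0,0,0,0],
    [0.5,0.3,4.3,0,0,0,0],
    [0.5,0.3,4.3,0,0,0,0],
    [0.5,0.4,4.3,0,0,0,0],
    [0.5,0,0,4,0,0,0],
    [0.5,0,0,4,0,0,0],
    [0.5,0,0,4,0,0,0],
    [0.5,0,0,0,0,0,0],
  ],
)

```text
clock: 21.8
position: [532.5, -148.3, 137.8]
ee_rot: [0.998, -0.066, -0.008, -0.0]
contact_force: [-0.5, -0.5, 0.1]
gripper_width: 42.6
```

```bash
python3 - <<'E'
from h import *
to((540.2,-151.9,83),82.3)
E
```

```text
pos [ 532.5 -148.3  137.8] jaw -97.6 tilt 0.95 j [ 0.02  0.37 -0.3  -0.   -0.92  1.42] F [-0.5 -0.5  0.1] w 42.6 t 21.8
turn 0.1  shift cm [0.91 0.25 5.47]
```

Emit:
servo_tool(
  rows=[
    [0.5,0,0,0,0,0,0],
    [0.5,0,0,0,0,0,0],
    [0.5,0,0,0,0,0,0],
  ],
)

```text
clock: 22.1
position: [539.1, -148.3, 147.3]
ee_rot: [0.998, -0.065, 0.002, -0.0]
contact_force: [-0.2, -0.5, -0.6]
gripper_width: 42.7
```

```bash
python3 - <<'E'
from h import *
to((540.2,-151.9,83),82.3)
E
```

```text
pos [ 539.1 -148.3  147.3] jaw -97.4 tilt 0.23 j [ 0.02  0.36 -0.29  0.   -0.92  1.42] F [-0.2 -0.5 -0.6] w 42.7 t 22.1
turn 0.3  shift cm [0.13 0.34 6.43]
```

Emit:
servo_tool(
  rows=[
    [0.5,0.13,0.34,2,0,0,0],
    [0.5,0,0,2,0,0,0],
    [0.5,0,0,1.5,0,0,0],
    [0.5,0,0,0.9,0,0,0],
    [0.5,0,0,0,0,0,0],
    [0.5,0,0,0,0,0,0],
    [0.5,0,0,0,0,0,0],
  ],
)

```text
clock: 22.8
position: [539.5, -151.9, 82.4]
ee_rot: [0.998, -0.065, 0.001, 0.0]
contact_force: [0.4, 0.3, 0.0]
gripper_width: 42.6
```

```bash
python3 - <<'E'
from h import *
to((540.2,-151.9,83),82.3)
E
```

```text
pos [ 539.5 -151.9   82.4] jaw -97.5 tilt 0.14 j [ 0.01  0.44 -0.36  0.   -0.77  1.43] F [0.4 0.3 0. ] w 42.6 t 22.8
turn 0.2  shift cm [ 0.07 -0.01 -0.06]
```

Emit:
servo_tool(
  rows=[
    [0,0,0,0,0,0,0],
    [0,0,0,0,0,0,0],
    [0,0,0,0,0,0,0],
    [0,0,0,0,0,0,0],
    [0,0,0,0,0,0,0],
    [0,0,0,0,0,0,0],
  ],
)

```text
clock: 23.4
position: [539.4, -152.0, 82.0]
ee_rot: [0.998, -0.065, 0.001, 0.0]
contact_force: [0.2, 0.5, 6.2]
gripper_width: 18.9
```

Emit:
servo_tool(
  rows=[
    [0,0,0,-1,0,0,0],
    [0,0,0,-3,0,0,0],
    [0,0,0,-4,0,0,0],
    [0,0,0,-4,0,0,0],
    [0,0,0,-4,0,0,-6.5],
    [0,0,0,-1,0,0,-6.5],
    [0,0,0,0,0,0,-6.4],
    [0,0,0,0,0,0,0],
    [0,0,0,0,0,0,0],
    [0,0,0,0,0,0,0],
  ],
)

```text
clock: 24.4
position: [538.2, -151.9, 250.5]
ee_rot: [0.995, 0.103, -0.001, -0.0]
contact_force: [-0.0, -0.2, -1.0]
gripper_width: 19.0
```

```bash
python3 - <<'E'
from h import *
to((547.2,76.6,160),101.8)
E
```

```text
pos [ 538.2 -151.9  250.5] jaw -78.2 tilt 0.10 j [ 0.01  0.27 -0.14 -0.   -1.16  1.76] F [-0.  -0.2 -1. ] w 19.0 t 24.4
turn 0.0  shift cm [  5.57 -22.18   9.05]
```

Emit:
servo_tool(
  rows=[
    [0,1.0,-4.0,0,0,0,0],
    [0,1.0,-4.0,0,0,0,0],
    [0,1.0,-4.0,0,0,0,0],
    [0,1.0,-4.0,0,0,0,0],
    [0,1.0,-4.0,0,0,0,0],
    [0,0.5,-2.1,0,0,0,0],
    [0,0,0,4,0,0,0],
    [0,0,0,4,0,0,0],
    [0,0,0,1,0,0,0],
    [0,0,0,0,0,0,0],
    [0,0,0,0,0,0,0],
    [0,0,0,0,0,0,0],
  ],
)

```text
clock: 25.6
position: [548.2, 75.9, 163.4]
ee_rot: [0.995, 0.104, 0.002, -0.0]
contact_force: [0.2, -0.2, -0.8]
gripper_width: 19.1
```

```bash
python3 - <<'E'
from h import *
to((547.2,76.6,140),101.8)
s=cam("scene"); P=read_state()["position"]; print(P); stem(s,(546.8,78.4),P[2]-72,8)
E
```

```text
pos [548.2  75.9 163.4] jaw -78.1 tilt 0.24 j [ 0.43  0.33 -0.28  0.   -0.95  1.35] F [ 0.2 -0.2 -0.8] w 19.1 t 25.6
turn 0.1  shift cm [-0.09 -0.09  2.34]
[547.98788664  75.83872554 163.25176248]
h 25 axis col 309.6 row 215.7 edges 312.2 316.2 mid-axis 4.60 px
h 35 axis col 309.6 row 212.4 edges 315.3 310.3 mid-axis 3.20 px
h 45 axis col 309.6 row 209.2 edges 316.3 307.3 mid-axis 2.20 px
h 52 axis col 309.6 row 206.9 edges 314.1 306.1 mid-axis 0.50 px
```

Emit:
servo_tool(
  rows=[
    [0,-0.08,-0.06,1,0,0,0],
    [0,0,0,0.5,0,0,0],
    [0,0,0,0.4,0,0,0],
    [0,0,0,0.3,0,0,0],
    [0,0,0,0.2,0,0,0],
    [0,0,0,0,0,0,0],
    [0,0,0,0,0,0,0],
  ],
)

```text
clock: 26.35
position: [546.0, 76.1, 137.3]
ee_rot: [0.995, 0.104, 0.0, 0.0]
contact_force: [0.5, 1.1, -1.0]
gripper_width: 19.1
```

```bash
python3 - <<'E'
from h import *
to((547.2,76.6,139),101.8)
E
```

```text
pos [546.   76.1 137.3] jaw -78.1 tilt 0.01 j [ 0.43  0.36 -0.32  0.   -0.89  1.35] F [ 0.5  1.1 -1. ] w 19.1 t 26.4
turn 0.1  shift cm [ 0.13 -0.02 -0.17]
```

Emit:
servo_tool(
  rows=[
    [0,0.25,0,0,0,0,0],
    [0,0,0,0,0,0,0],
    [0,0,0,0,0,0,0],
  ],
)

```text
clock: 26.65
position: [547.4, 76.3, 137.1]
ee_rot: [0.995, 0.104, -0.001, 0.0]
contact_force: [-3.4, -0.0, 1.5]
gripper_width: 19.3
```

Emit:
servo_tool(
  rows=[
    [0,-0.4,0,0,0,0,0],
    [0,0,0,0,0,0,0],
    [0,0,0,0,0,0,0],
  ],
)

```text
clock: 26.95
position: [545.0, 76.0, 137.5]
ee_rot: [0.995, 0.104, 0.001, -0.0]
contact_force: [-0.2, 0.1, -0.6]
gripper_width: 19.1
```

Emit:
servo_tool(
  rows=[
    [0,0.15,0.5,0,0,0,0],
    [0,0,0,0,0,0,0],
    [0,0,0,0,0,0,0],
  ],
)

```text
clock: 27.25
position: [547.0, 72.7, 137.3]
ee_rot: [0.995, 0.104, 0.0, -0.002]
contact_force: [-3.4, 6.7, 0.3]
gripper_width: 18.6
```

Emit:
servo_tool(
  rows=[
    [0,0,-0.5,0,0,0,0],
    [0,0,-0.5,0,0,0,0],
    [0,0,0,0,0,0,0],
    [0,0,0,0,0,0,0],
  ],
)

```text
clock: 27.65
position: [544.9, 80.9, 137.2]
ee_rot: [0.995, 0.104, 0.0, 0.0]
contact_force: [1.1, -0.5, 0.2]
gripper_width: 18.9
```

Emit:
servo_tool(
  rows=[
    [0,-0.04,0.4,0,0,0,0],
    [0,0,0,0.8,0,0,0],
    [0,0,0,0.8,0,0,0],
    [0,0,0,0.5,0,0,0],
    [0,0,0,0.4,0,0,0],
    [0,0,0,0.4,0,0,0],
    [0,0,0,0.4,0,0,0],
    [0,0,0,0.2,0,0,0],
    [0,0,0,0,0,0,0],
    [0,0,0,0,0,0,0],
  ],
)

```text
clock: 28.65
position: [545.4, 77.0, 102.4]
ee_rot: [0.995, 0.104, 0.0, -0.0]
contact_force: [-0.5, 0.1, 0.3]
gripper_width: 19.1
```

```bash
python3 - <<'E'
from h import *
to((545.5,76.8,99),101.8)
E
```

```text
pos [545.4  77.  102.4] jaw -78.1 tilt 0.02 j [ 0.43  0.4  -0.36  0.   -0.81  1.34] F [-0.5  0.1  0.3] w 19.1 t 28.6
turn 0.1  shift cm [0.01 0.02 0.34]
```

Emit:
servo_tool(
  rows=[
    [0,0,0,0.2,0,0,0],
    [0,0,0,0.2,0,0,0],
    [0,0,0,0.05,0,0,0],
    [0,0,0,0,0,0,0],
    [0,0,0,0,0,0,0],
  ],
)

```text
clock: 29.15
position: [545.7, 77.1, 98.8]
ee_rot: [0.995, 0.104, 0.001, 0.0]
contact_force: [-1.8, 0.3, 5.6]
gripper_width: 18.7
```

Emit:
servo_tool(
  rows=[
    [0,0,0,0.02,0,0,7],
    [0,0,0,0.04,0,0,7],
    [0,0,0,0.04,0,0,7],
    [0,0,0,0.04,0,0,7],
    [0,0,0,0.04,0,0,7],
    [0,0,0,0.04,0,0,7],
    [0,0,0,0.04,0,0,7],
    [0,0,0,0.04,0,0,7],
    [0,0,0,0.04,0,0,7],
    [0,0,0,0.04,0,0,7],
    [0,0,0,0.02,0,0,4],
    [0,0,0,0,0,0,0],
  ],
)

```text
clock: 30.35
position: [546.2, 77.4, 94.9]
ee_rot: [0.857, -0.516, 0.001, -0.001]
contact_force: [-0.4, 0.3, 4.4]
gripper_width: 19.4
```

```bash
python3 - <<'E'
from h import *
to((545.5,76.8,95),26); print(read_state()["wrist_torque"])
E
```

```text
pos [546.2  77.4  94.9] jaw -152.1 tilt 0.14 j [ 0.43  0.41 -0.37  0.   -0.79  0.05] F [-0.4  0.3  4.4] w 19.4 t 30.4
turn 1.9  shift cm [ 0.03  0.09 -0.01]
[0.33459799 0.36794183 0.04947602]
```

Emit:
servo_tool(
  rows=[
    [0,0,0,0.02,0,0,3],
    [0,0,0,0.02,0,0,3],
    [0,0,0,0,0,0,2],
    [0,0,0,0,0,0,0],
    [0,0,0,0,0,0,0],
  ],
)

```text
clock: 30.85
position: [546.5, 77.3, 94.5]
ee_rot: [0.819, -0.573, 0.001, -0.001]
contact_force: [-0.2, 0.1, 6.1]
gripper_width: 19.0
```

```bash
python3 - <<'E'
from h import *
to((545.5,76.8,95),26); print(read_state()["wrist_torque"])
E
```

```text
pos [546.5  77.3  94.5] jaw -160.0 tilt 0.17 j [ 0.43  0.41 -0.37  0.   -0.79 -0.09] F [-0.2  0.1  6.1] w 19.0 t 30.9
turn -6.0  shift cm [-0.    0.11 -0.05]
[-0.18171858 -0.12714243  0.06270886]
```

Emit:
servo_tool(
  rows=[
    [0.45,0,0,0,0,0,0],
    [0.45,0,0,0,0,0,0],
    [0.45,0,0,0,0,0,0],
    [0.45,0,0,-3,0,0,0],
    [0.45,0,0,-4,0,0,0],
    [0.45,0,0,-4,0,0,0],
    [0.45,0,0,-4,0,0,0],
    [0.45,0,0,0,0,0,0],
    [0.45,0,0,0,0,0,0],
  ],
)

```text
clock: 31.75
position: [545.2, 77.2, 244.0]
ee_rot: [0.819, -0.574, 0.0, -0.001]
contact_force: [-0.4, 0.3, -0.6]
gripper_width: 38.8
```

```bash
python3 - <<'E'
from h import *
to((476.5,-144.8,83),82.3)
s=cam("scene");t=cam("top"); print(carriers(t))
R=cv2.resize(block(s,(546,77)),(400,400)); T=rect(t,99,450,650,-220,-100,2.5)
c=np.zeros((512,720,3),np.uint8); c[:400,:400]=R; c[:500,415:715]=T
cv2.imwrite("pics/h2.png",c[:,:,::-1])
for P in((554,155),(546,77)):
    R=block(s,P,112); h=cv2.cvtColor(R,cv2.COLOR_RGB2HSV); col=(5,60,60),(90,255,255)
    m=((h[...,1]<90)&(h[...,2]>200)).astype(np.uint8)
    n,l,st,ce=cv2.connectedComponentsWithStats(m)
    for i in range(1,n):
        if 150<st[i][4]<6000:
            q=np.argwhere(l==i)-ce[i][::-1]; w=np.linalg.svd(q,full_matrices=False)[2][0]
            print(P,"line at x %.1f y %.1f"%(P[0]+32-ce[i][1]/8,P[1]+32-ce[i][0]/8),st[i][:5],"deg",np.degrees(np.arctan2(-w[1],-w[0])).round(1))
E
```

```text
pos [545.2  77.2 244. ] jaw -160.1 tilt 0.11 j [ 0.43  0.26 -0.17 -0.   -1.14 -0.09] F [-0.4  0.3 -0.6] w 38.8 t 31.8
turn -62.4  shift cm [-3.86 22.94 16.06]
{'blue': [([394.2, 245.7], [16, 56, 8, 11], 57)]}
(554, 155) line at x 557.6 y 150.7 [253 214  64  25 217] deg -110.0
```

View pics/h2.png

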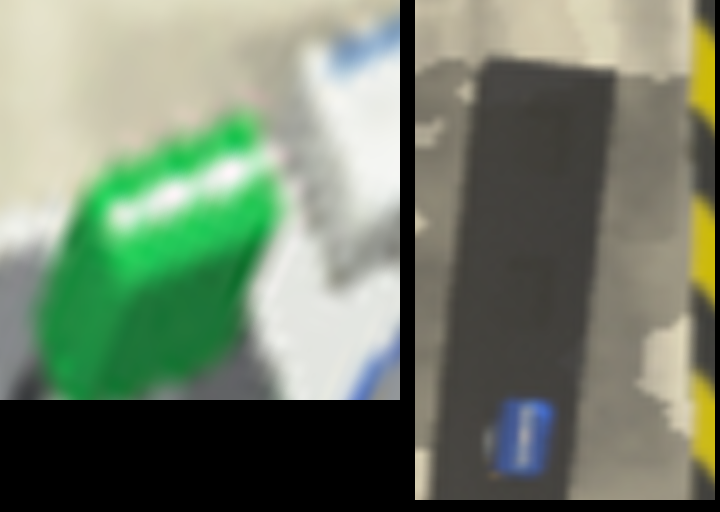

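```bash
python3 - <<'E'
from h import *
s=cam("scene")
for uv in((375,228),(400,212),(437,195),(450,170),(480,130),(490,122)):
    o,d=ray(s,uv); print(uv,[(o+d*(x-o[0])/d[0]).round().tolist() for x in (240,275,310)])
E
```

```text
(375, 228) [[240.0, 101.0, 355.0], [275.0, 77.0, 316.0], [310.0, 54.0, 276.0]]
(400, 212) [[240.0, 59.0, 374.0], [275.0, 33.0, 336.0], [310.0, 6.0, 298.0]]
(437, 195) [[240.0, -5.0, 387.0], [275.0, -37.0, 350.0], [310.0, -69.0, 313.0]]
(450, 170) [[240.0, -19.0, 431.0], [275.0, -52.0, 398.0], [310.0, -85.0, 364.0]]
(480, 130) [[240.0, -57.0, 493.0], [275.0, -93.0, 464.0], [310.0, -129.0, 435.0]]
(490, 122) [[240.0, -72.0, 503.0], [275.0, -109.0, 475.0], [310.0, -146.0, 447.0]]
```

Emit:
servo_tool(
  rows=[
    [0.45,0,0,0,0,0,-8.5],
    [0.45,0,0,0,0,0,-8.5],
    [0.45,0,0,0,0,0,-8.5],
    [0.45,0,0,0,0,0,-8.5],
    [0.45,0,0,0,0,0,-8.5],
    [0.45,0,0,0,0,0,-8.5],
    [0.45,0,0,0,0,0,-8.5],
    [0.45,0,0,0,0,0,-2.9],
  ],
)

```text
clock: 32.7
position: [544.7, 76.8, 241.6]
ee_rot: [0.998, -0.065, -0.002, 0.001]
contact_force: [0.5, 0.5, 0.6]
gripper_width: 38.4
```

Emit:
servo_tool(
  rows=[
    [0.45,-0.6,3.8,0,0,0,0],
    [0.45,-0.6,3.8,0,0,0,0],
    [0.45,-0.6,3.8,0,0,0,0],
    [0.45,-0.6,3.8,0,0,0,0],
    [0.45,-0.7,3.8,0,0,0,0],
    [0.45,-0.7,3.8,0,0,0,0],
    [0.45,0,0,3,0,0,0],
    [0.45,0,0,3,0,0,0],
    [0.45,0,0,3,0,0,0],
    [0.45,0,0,0,0,0,0],
    [0.45,0,0,0,0,0,0],
    [0.45,0,0,0,0,0,0],
  ],
)

```text
clock: 33.9
position: [478.3, -144.0, 154.5]
ee_rot: [0.998, -0.067, 0.001, 0.0]
contact_force: [-0.4, -0.2, 0.8]
gripper_width: 38.8
```

```bash
python3 - <<'E'
from h import *
to((476.3,-144.3,82.5),82.3)
E
```

```text
pos [ 478.3 -144.   154.5] jaw -97.6 tilt 0.13 j [ 0.03  0.26 -0.42  0.   -0.89  1.4 ] F [-0.4 -0.2  0.8] w 38.8 t 33.9
turn 0.1  shift cm [-0.21  0.06  7.2 ]
```

Emit:
servo_tool(
  rows=[
    [0.45,-0.15,0.06,2,0,0,0],
    [0.45,0,0,2,0,0,0],
    [0.45,0,0,2,0,0,0],
    [0.45,0,0,1.2,0,0,0],
    [0.45,0,0,0,0,0,0],
    [0.45,0,0,0,0,0,0],
    [0.45,0,0,0,0,0,0],
  ],
)

```text
clock: 34.6
position: [476.8, -144.3, 82.8]
ee_rot: [0.998, -0.067, 0.002, -0.0]
contact_force: [-0.4, 0.4, 0.4]
gripper_width: 38.6
```

```bash
python3 - <<'E'
from h import *
to((476.3,-144.3,82.5),82.3)
E
```

```text
pos [ 476.8 -144.3   82.8] jaw -97.6 tilt 0.18 j [ 0.03  0.36 -0.51  0.   -0.7   1.4 ] F [-0.4  0.4  0.4] w 38.6 t 34.6
turn 0.1  shift cm [-0.05  0.01  0.03]
```

Emit:
servo_tool(
  rows=[
    [0,0,0,0,0,0,0],
    [0,0,0,0,0,0,0],
    [0,0,0,0,0,0,0],
    [0,0,0,0,0,0,0],
    [0,0,0,0,0,0,0],
    [0,0,0,0,0,0,0],
  ],
)

```text
clock: 35.2
position: [476.6, -144.3, 82.4]
ee_rot: [0.998, -0.067, 0.001, 0.0]
contact_force: [-0.1, 2.0, 5.4]
gripper_width: 19.0
```

Emit:
servo_tool(
  rows=[
    [0,0,0,-1,0,0,0],
    [0,0,0,-3,0,0,0],
    [0,0,0,-4,0,0,0],
    [0,0,0,-4,0,0,0],
    [0,0,0,-4,0,0,-6.2],
    [0,0,0,-1,0,0,-6.2],
    [0,0,0,0,0,0,-6.1],
    [0,0,0,0,0,0,0],
    [0,0,0,0,0,0,0],
    [0,0,0,0,0,0,0],
  ],
)

```text
clock: 36.2
position: [475.2, -144.3, 250.8]
ee_rot: [0.996, 0.094, -0.001, -0.0]
contact_force: [-0.9, -0.0, -1.2]
gripper_width: 19.0
```

```bash
python3 - <<'E'
from h import *
to((538.2,0.3,160),100.9)
E
```

```text
pos [ 475.2 -144.3  250.8] jaw -79.3 tilt 0.08 j [ 0.03  0.16 -0.28 -0.   -1.13  1.73] F [-0.9 -0.  -1.2] w 19.0 t 36.2
turn -0.2  shift cm [  8.93 -13.01   9.08]
```

Emit:
servo_tool(
  rows=[
    [0,2.2,-3.2,0,0,0,0],
    [0,2.2,-3.2,0,0,0,0],
    [0,2.2,-3.2,0,0,0,0],
    [0,2.2,-3.3,0,0,0,0],
    [0,0,0,3,0,0,0],
    [0,0,0,3,0,0,0],
    [0,0,0,2.7,0,0,0],
    [0,0,0,0,0,0,0],
    [0,0,0,0,0,0,0],
    [0,0,0,0,0,0,0],
    [0,0,0,0,0,0,0],
  ],
)

```text
clock: 37.3
position: [538.8, -1.0, 166.0]
ee_rot: [0.996, 0.094, 0.002, -0.0]
contact_force: [0.5, -0.7, -1.3]
gripper_width: 18.9
```

```bash
python3 - <<'E'
from h import *
to((538.2,0.3,138),100.9)
E
```

```text
pos [538.8  -1.  166. ] jaw -79.2 tilt 0.19 j [ 0.3   0.31 -0.32  0.   -0.94  1.46] F [ 0.5 -0.7 -1.3] w 18.9 t 37.3
turn -0.1  shift cm [-0.04 -0.14  2.8 ]
```

Emit:
servo_tool(
  rows=[
    [0,0.05,-0.12,0.6,0,0,0],
    [0,0,0,0.5,0,0,0],
    [0,0,0,0.5,0,0,0],
    [0,0,0,0.3,0,0,0],
    [0,0,0,0.3,0,0,0],
    [0,0,0,0.3,0,0,0],
    [0,0,0,0,0,0,0],
    [0,0,0,0,0,0,0],
    [0,0,0,0,0,0,0],
  ],
)

```text
clock: 38.2
position: [539.1, 0.5, 139.6]
ee_rot: [0.996, 0.095, 0.001, -0.0]
contact_force: [2.8, 0.8, 0.2]
gripper_width: 18.8
```

```bash
python3 - <<'E'
from h import *
to((538.2,0.3,138),100.9)
E
```

```text
pos [5.391e+02 5.000e-01 1.396e+02] jaw -79.2 tilt 0.13 j [ 0.3   0.34 -0.35  0.   -0.88  1.46] F [2.8 0.8 0.2] w 18.8 t 38.2
turn -0.1  shift cm [-0.09  0.    0.16]
```

In the mouth (foot about 6 mm below the rim), light contact on the -x wall. Go a little deeper and centre by feel.

Emit:
servo_tool(
  rows=[
    [0,0.1,0,0.3,0,0,0],
    [0,0,0,0,0,0,0],
    [0,0,0,0,0,0,0],
  ],
)

```text
clock: 38.5
position: [539.2, 0.4, 135.9]
ee_rot: [0.996, 0.094, 0.0, -0.0]
contact_force: [2.8, 1.0, -2.0]
gripper_width: 19.1
```

Emit:
servo_tool(
  rows=[
    [0,0.25,0,0,0,0,0],
    [0,0,0,0,0,0,0],
    [0,0,0,0,0,0,0],
  ],
)

```text
clock: 38.8
position: [540.7, 0.6, 135.9]
ee_rot: [0.996, 0.094, -0.001, 0.0]
contact_force: [-0.3, -0.3, -1.2]
gripper_width: 19.1
```

Emit:
servo_tool(
  rows=[
    [0,-0.15,0.5,0,0,0,0],
    [0,0,0,0,0,0,0],
    [0,0,0,0,0,0,0],
  ],
)

```text
clock: 39.1
position: [540.8, -3.4, 136.1]
ee_rot: [0.996, 0.094, 0.0, -0.001]
contact_force: [-0.6, 5.1, -0.4]
gripper_width: 18.9
```

Emit:
servo_tool(
  rows=[
    [0,0,-0.5,0,0,0,0],
    [0,0,-0.5,0,0,0,0],
    [0,0,0,0,0,0,0],
    [0,0,0,0,0,0,0],
  ],
)

```text
clock: 39.5
position: [539.3, 5.2, 136.4]
ee_rot: [0.996, 0.095, 0.0, 0.0]
contact_force: [1.2, -2.0, -0.6]
gripper_width: 18.7
```

Emit:
servo_tool(
  rows=[
    [0,0.08,0.44,0,0,0,0],
    [0,0,0,0.8,0,0,0],
    [0,0,0,0.8,0,0,0],
    [0,0,0,0.5,0,0,0],
    [0,0,0,0.4,0,0,0],
    [0,0,0,0.4,0,0,0],
    [0,0,0,0.4,0,0,0],
    [0,0,0,0.1,0,0,0],
    [0,0,0,0,0,0,0],
    [0,0,0,0,0,0,0],
  ],
)

```text
clock: 40.5
position: [540.9, 1.4, 102.5]
ee_rot: [0.996, 0.094, 0.0, -0.0]
contact_force: [0.4, 0.3, -1.0]
gripper_width: 19.1
```

Emit:
servo_tool(
  rows=[
    [0,0,0,0.2,0,0,0],
    [0,0,0,0.2,0,0,0],
    [0,0,0,0,0,0,0],
    [0,0,0,0,0,0,0],
  ],
)

```text
clock: 40.9
position: [541.1, 1.4, 99.2]
ee_rot: [0.996, 0.095, 0.001, 0.0]
contact_force: [-1.7, 0.9, 4.8]
gripper_width: 19.0
```

Emit:
servo_tool(
  rows=[
    [0,0,0,0.02,0,0,7],
    [0,0,0,0.04,0,0,7],
    [0,0,0,0.04,0,0,7],
    [0,0,0,0.04,0,0,7],
    [0,0,0,0.04,0,0,7],
    [0,0,0,0.04,0,0,7],
    [0,0,0,0.04,0,0,7],
    [0,0,0,0.04,0,0,7],
    [0,0,0,0.04,0,0,7],
    [0,0,0,0.04,0,0,7],
    [0,0,0,0.02,0,0,5],
    [0,0,0,0,0,0,0],
  ],
)

```text
clock: 42.1
position: [539.9, 0.8, 95.1]
ee_rot: [0.847, -0.532, -0.0, 0.001]
contact_force: [-3.6, -1.8, 7.1]
gripper_width: 19.3
```

Emit:
servo_tool(
  rows=[
    [0,0,0,0.02,0,0,3],
    [0,0,0,0.02,0,0,3],
    [0,0,0,0,0,0,0],
    [0,0,0,0,0,0,0],
  ],
)

```text
clock: 42.5
position: [539.6, 0.6, 94.9]
ee_rot: [0.819, -0.574, -0.001, 0.001]
contact_force: [-4.5, -0.8, 9.1]
gripper_width: 18.8
```

```bash
python3 - <<'E'
from h import *
to((541,1,95),26); print(read_state()["wrist_torque"])
E
```

```text
pos [539.6   0.6  94.9] jaw -160.1 tilt 0.18 j [ 0.3   0.4  -0.39  0.   -0.78  0.04] F [-4.5 -0.8  9.1] w 18.8 t 42.5
turn -6.1  shift cm [ 0.03 -0.14 -0.01]
[-0.35602476  1.55395489  0.27930901]
```

Emit:
servo_tool(
  rows=[
    [0,0,0,0,0,0,3],
    [0,0,0,0,0,0,3],
    [0,0,0,0,0,0,0],
  ],
)

```text
clock: 42.8
position: [538.4, 0.8, 94.5]
ee_rot: [0.787, -0.617, -0.002, 0.002]
contact_force: [-5.9, 0.9, 8.9]
gripper_width: 18.8
```

```bash
python3 - <<'E'
from h import *
to((541,1,95),26); print(read_state()["wrist_torque"])
E
```

```text
pos [538.4   0.8  94.5] jaw -166.2 tilt 0.30 j [ 0.3   0.4  -0.39 -0.   -0.78 -0.06] F [-5.9  0.9  8.9] w 18.8 t 42.8
turn -12.2  shift cm [ 0.1  -0.24 -0.05]
[0.6205787  2.19968336 0.13118161]
```

Emit:
servo_tool(
  rows=[
    [0.45,0,0,0,0,0,0],
    [0.45,0,0,0,0,0,0],
    [0.45,0,0,0,0,0,0],
    [0.45,0,0,-3,0,0,0],
    [0.45,0,0,-4,0,0,0],
    [0.45,0,0,-4,0,0,0],
    [0.45,0,0,-4,0,0,0],
    [0.45,0,0,0,0,0,0],
    [0.45,0,0,0,0,0,0],
  ],
)

```text
clock: 43.7
position: [541.1, 1.5, 244.7]
ee_rot: [0.787, -0.617, 0.001, -0.001]
contact_force: [-0.5, -0.2, -0.5]
gripper_width: 38.3
```

```bash
cat > lines.py <<'E'
from h import *
s=cam("scene"); tiles=[]
for c,P,mk,rg in(("orange",(554,155),-27.6,(5,20)),("green",(546,77),11.8,(50,85)),("blue",(539,0),10.9,(104,122))):
    R=block(s,P,112); tiles.append(cv2.resize(R,(256,256))); h=cv2.cvtColor(R,cv2.COLOR_RGB2HSV)
    m=cv2.inRange(h,(rg[0],110,60),(rg[1],255,255)); n,l,st,ce=cv2.connectedComponentsWithStats(m)
    # the block = largest component touching the middle part
    i=max(range(1,n),key=lambda i:(l[100:450,100:400]==i).sum()); pts=cv2.convexHull(np.argwhere(l==i)[:,::-1].astype(np.int32))
    hull=np.zeros_like(m); cv2.fillConvexPoly(hull,pts,1); hull=cv2.erode(hull,np.ones((9,9)))
    w=(hull>0)&(h[...,1]<110)&(h[...,2]>170)
    n,l2,st2,c2=cv2.connectedComponentsWithStats(w.astype(np.uint8)); 
    if n<2: print(c,"no line"); continue
    j=1+np.argmax(st2[1:,4]); q=np.argwhere(l2==j)-c2[j][::-1]; d=np.linalg.svd(q,full_matrices=False)[2][0]
    a=np.degrees(np.arctan2(-d[1],-d[0])); print(c,"area",st2[j,4],"line x %.1f y %.1f"%(P[0]+32-c2[j][1]/8,P[1]+32-c2[j][0]/8),"deg %.1f turned cw %.1f"%(a,(mk-a)%180))
t=cam("top"); tiles.append(cv2.resize(t["image"][205:270,265:365],(256,166),interpolation=2))
o=np.zeros((430,768,3),np.uint8); o[:256]=np.hstack(tiles[:3]); o[260:426,:256]=tiles[3]; o[260:426,260:516]=cv2.resize(s["image"][210:275,260:360],(256,166),interpolation=2)
cv2.imwrite("pics/lines.png",o[:,:,::-1])
to((485,-6,112),84.5)
E
python3 lines.py
```

```text
orange area 8529 line x 550.1 y 158.5 deg 68.5 turned cw 83.9
green area 9271 line x 547.3 y 79.1 deg -67.8 turned cw 79.6
blue area 9625 line x 541.1 y 2.4 deg -74.9 turned cw 85.8
pos [540.1   1.2 242.6] jaw -166.2 tilt 0.13 j [ 0.3   0.24 -0.2  -0.   -1.13 -0.06] F [ 1.2 -0.6 -0.6] w 38.3 t 43.8
turn -70.7  shift cm [-5.38  1.24 13.07]
```

View pics/lines.png

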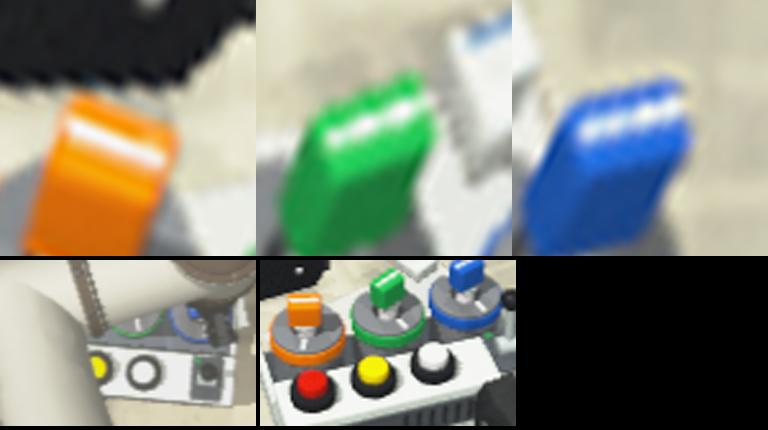

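Emit:
servo_tool(
  rows=[
    [0.45,0,0,0,0,0,-8.2],
    [0.45,-3.4,-1.7,0,0,0,0],
    [0.45,-3.4,-1.7,0,0,0,0],
    [0.45,0,0,4,0,0,0],
    [0.45,0,0,4,0,0,0],
    [0.45,0,0,2,0,0,0],
    [0.45,0,0,0,0,0,0],
    [0.45,0,0,0,0,0,0],
    [0.45,0,0,0,0,0,0],
  ],
)

```text
clock: 44.7
position: [547.7, 77.3, 145.1]
ee_rot: [0.829, -0.559, 0.001, -0.001]
contact_force: [0.9, 0.6, 0.2]
gripper_width: 38.6
```

```bash
python3 -c "
from h import *
to((546.3,77.2,95),22)"
```

```text
pos [547.7  77.3 145.1] jaw -158.0 tilt 0.13 j [ 0.43  0.35 -0.31  0.   -0.91 -0.05] F [0.9 0.6 0.2] w 38.6 t 44.7
turn 0.0  shift cm [-0.04  0.14  5.01]
```

Emit:
servo_tool(
  rows=[
    [0.45,0,0.05,2.5,0,0,0],
    [0.45,0,0,2,0,0,0],
    [0.45,0,0,0.5,0,0,0],
    [0.45,0,0,0,0,0,0],
    [0.45,0,0,0,0,0,0],
    [0,0,0,0,0,0,0],
    [0,0,0,0,0,0,0],
    [0,0,0,0,0,0,0],
    [0,0,0,0,0,0,0],
    [0,0,0,0,0,0,0],
    [0,0,0,0,0,0,0],
  ],
)

```text
clock: 45.8
position: [546.9, 77.2, 95.0]
ee_rot: [0.829, -0.559, 0.001, -0.001]
contact_force: [-1.1, 1.5, 6.2]
gripper_width: 19.2
```

```bash
python3 -c "
from h import *
to((546.3,77.2,95),22);print(read_state()['wrist_torque'])"
```

```text
pos [546.9  77.2  95. ] jaw -157.9 tilt 0.10 j [ 0.43  0.41 -0.36  0.   -0.79 -0.05] F [-1.1  1.5  6.2] w 19.2 t 45.8
turn 0.1  shift cm [-0.02  0.05  0.  ]
[0.26669903 0.51597926 0.11646564]
```

Emit:
servo_tool(
  rows=[
    [0,0,0,0,0,0,3],
    [0,0,0,0,0,0,3],
    [0,0,0,0,0,0,0],
  ],
)

```text
clock: 46.1
position: [547.3, 77.3, 94.9]
ee_rot: [0.799, -0.601, 0.001, -0.001]
contact_force: [-0.5, 0.4, 4.9]
gripper_width: 18.7
```

```bash
python3 -c "
from h import *
to((546.3,77.2,95),22);print(read_state()['wrist_torque'])"
```

```text
pos [547.3  77.3  94.9] jaw -163.9 tilt 0.16 j [ 0.43  0.42 -0.36  0.   -0.79 -0.15] F [-0.5  0.4  4.9] w 18.7 t 46.1
turn -5.9  shift cm [-0.03  0.1  -0.01]
[ 0.06688989 -0.01786948  0.2537798 ]
```

Emit:
servo_tool(
  rows=[
    [0,0,0,0,0,0,4],
    [0,0,0,0,0,0,4],
    [0,0,0,0,0,0,0],
  ],
)

```text
clock: 46.4
position: [548.0, 77.4, 94.8]
ee_rot: [0.756, -0.655, 0.001, -0.002]
contact_force: [1.2, -0.1, 3.0]
gripper_width: 18.7
```

```bash
python3 -c "
from h import *
to((546.3,77.2,95),22);print(read_state()['wrist_torque'])"
```

```text
pos [548.   77.4  94.8] jaw -171.8 tilt 0.24 j [ 0.43  0.42 -0.36  0.   -0.79 -0.29] F [ 1.2 -0.1  3. ] w 18.7 t 46.4
turn -13.8  shift cm [-0.04  0.16 -0.02]
[-0.1541385  -0.90138571  0.35607956]
```

Emit:
servo_tool(
  rows=[
    [0.45,0,0,0,0,0,0],
    [0.45,0,0,0,0,0,0],
    [0.45,0,0,0,0,0,0],
    [0.45,0,0,-3,0,0,0],
    [0.45,0,0,-4,0,0,0],
    [0.45,0,0,-4,0,0,0],
    [0.45,0,0,-4,0,0,0],
    [0.45,0,0,0,0,0,0],
    [0.45,0,0,0,0,0,0],
  ],
)

```text
clock: 47.3
position: [546.0, 77.0, 244.4]
ee_rot: [0.755, -0.656, -0.0, -0.001]
contact_force: [-0.4, 0.5, -1.1]
gripper_width: 38.0
```

```bash
python3 lines.py; python3 - <<'E'
from h import *
t=cam("top");s=cam("scene"); gy=cv2.cvtColor(s["image"],cv2.COLOR_RGB2GRAY)
x0,y0=345,215; n,l,st,c=cv2.connectedComponentsWithStats((gy[y0:265,x0:385]<55).astype(np.uint8)); print([((c[i]+[x0,y0]).round(1),st[i]) for i in range(1,n) if st[i][4]>8],proj(s,(437,-1,120)))
E
```

```text
orange area 8379 line x 550.1 y 158.5 deg 68.5 turned cw 83.9
green area 9979 line x 548.1 y 78.6 deg 102.6 turned cw 89.2
blue area 6215 line x 541.1 y 4.4 deg -72.5 turned cw 83.4
pos [545.2  76.6 242.4] jaw -172.0 tilt 0.18 j [ 0.43  0.26 -0.17 -0.   -1.14 -0.29] F [-0.1  0.3 -0.7] w 38.6 t 47.4
turn -76.5  shift cm [-5.17  8.79 13.06]
[(array([377.4, 216.2]), array([29,  0,  8,  5, 22], dtype=int32)), (array([357.6, 225.3]), array([ 9,  7,  8,  8, 51], dtype=int32)), (array([347.1, 262.2]), array([ 0, 44,  5,  6, 22], dtype=int32))] [362.3686482  236.06096952]
```

```bash
python3 - <<'E'
from h import *
s=cam("scene");t=cam("top")
for a in (1,.8,.6,.4,.2,0):
    th=a-.5; P=np.array([461.2,-3.6,76])+50*np.array([np.sin(th)*.995,-np.sin(th)*.096,np.cos(th)]); print(a,proj(s,P).round(1),proj(t,P).round(1))
gy=cv2.cvtColor(t["image"],cv2.COLOR_RGB2GRAY); print(gy[236:262,338:354])
E
```

```text
1 [354.4 221.8] [346.1 241.8]
0.8 [356.  223.2] [345.9 245. ]
0.6 [357.7 225.4] [345.6 248.4]
0.4 [359.4 228.3] [345.3 252. ]
0.2 [361.  231.9] [345.  255.5]
0 [362.4 236. ] [344.7 258.9]
[[103 101 105 102  94  91  90  91  90  90  90  96 102 104 104 103]
 [123 111 103  95  92  91  91  93  97 101 102 107 125 133 132 131]
 [135 133 132 131 131 131 131 131 132 133 132 133 136 137 136 134]
 [133 135 136 136 136 134 135 136 136 137 135 136 136 137 136 134]
 [110 127 134 134 132 117 125 132 133 133 135 134 133 133 133 134]
 [146 132 117 110 114 114 114 118 115 112 125 116 106 104 106 123]
 [231 221 175 146 165 172 166 179 165 136 124 116 110 104 106 111]
 [237 230 174 133 128 122 120 123 111 100 102 102 101 113 146 160]
 [236 217 155 133 132 118 107 108 106  98  92  92  91  99 140 173]
 [236 215 150 119 119 112 104  93  89  93  92  91  91  97 142 175]
 [236 215 148 113 108  98  84  76  75  77  84  90  92 104 163 184]
 [235 201 137 111 107  89  76  74  75  74  76  86 101 108 166 184]
 [235 199 135 113 123  99  76  75  76  75  75  85 101 109 164 185]
 [235 199 135 113 142 111  79  75  77  75  75  79  90 110 166 185]
 [235 187 125 121 182 142  87  75  76  76  77  85  92 112 167 191]
 [235 187 127 125 186 166 115  85  83  87 102 103  97 113 174 225]
 [233 184 128 132 182 196 171 132 129 141 180 146 106 124 177 228]
 [233 177 123 128 161 176 177 175 177 181 186 139 102 124 177 228]
 [233 177 122 114 116 119 121 124 129 138 139 120 105 126 178 228]
 [231 175 122 112 110 109 109 109 111 113 113 113 117 147 190 230]
 [218 155 119 115 113 113 111 109 109 110 110 112 117 154 222 236]
 [216 154 119 115 114 113 111 109 110 112 112 113 117 157 225 237]
 [222 162 123 118 115 114 111 110 110 110 113 113 119 174 228 237]
 [230 186 153 152 142 136 129 125 124 124 123 122 129 185 229 237]
 [189 193 208 218 220 219 198 186 187 186 172 166 176 221 235 237]
 [137 141 137 139 141 138 134 136 142 151 172 183 193 210 223 228]]
```

Emit:
servo_tool(
  rows=[
    [0,3.7,2.65,0,0,0,0],
    [0,3.7,2.65,0,0,0,0],
    [0,0,0,3,0,0,0],
    [0,0,0,3,0,0,0],
    [0,0,0,3,0,0,0],
    [0,0,0,3,0,0,0],
    [0,0,0,0,0,0,0],
    [0,0,0,0,0,0,0],
    [0,0,0,0,0,0,0],
  ],
)

```text
clock: 48.5
position: [505.4, -3.5, 125.4]
ee_rot: [0.755, -0.656, 0.001, -0.001]
contact_force: [-0.0, 0.0, 0.4]
gripper_width: -0.1
```

```bash
python3 -c "
from h import *
to((462,-2,122),10)"
```

```text
pos [505.4  -3.5 125.4] jaw -171.9 tilt 0.16 j [ 0.32  0.31 -0.44  0.   -0.82 -0.17] F [-0.   0.   0.4] w -0.1 t 48.5
turn -1.9  shift cm [-0.9   4.25  0.33]
```

Emit:
servo_tool(
  rows=[
    [0,-0.18,1,0.1,0,0,0],
    [0,-0.18,1,0.1,0,0,0],
    [0,-0.18,0.8,0.1,0,0,0],
    [0,-0.18,0.8,0,0,0,0],
    [0,-0.18,0.65,0,0,0,0],
    [0,0,0,0,0,0,0],
    [0,0,0,0,0,0,0],
  ],
)

```text
clock: 49.2
position: [461.0, -0.6, 121.3]
ee_rot: [0.755, -0.656, 0.0, -0.0]
contact_force: [1.9, 0.3, 1.7]
gripper_width: 0.1
```

Emit:
servo_tool(
  rows=[
    [0,-0.04,0.3,0,0,0,0],
    [0,0,0,0,0,0,0],
    [0,0,0,0,0,0,0],
  ],
)

```text
clock: 49.5
position: [460.4, -0.3, 121.5]
ee_rot: [0.755, -0.656, 0.002, -0.002]
contact_force: [6.7, -0.6, -2.1]
gripper_width: -0.1
```

```bash
cat > knob.py <<'E'
from h import *
s=cam("scene");t=cam("top")
A=[(a,np.array([461.2,-3.6,76])+50*np.array([np.sin(a-.5)*.995,-np.sin(a-.5)*.096,np.cos(a-.5)])) for a in np.arange(-.2,1.25,.1)]
for n,g in(("scene",s),("top",t)):
    h=cv2.cvtColor(g["image"],cv2.COLOR_RGB2HSV); gy=cv2.GaussianBlur(h[...,2],(5,5),0)
    print(n,[(round(a,1),int(gy[tuple(np.round(proj(g,P)).astype(int)[::-1])])) for a,P in A])
E
python3 knob.py; python3 -c "
from h import *
to((462,-2,122),10)"
```

```text
scene [(np.float64(-0.2), 174), (np.float64(-0.1), 67), (np.float64(0.0), 37), (np.float64(0.1), 35), (np.float64(0.2), 33), (np.float64(0.3), 43), (np.float64(0.4), 45), (np.float64(0.5), 44), (np.float64(0.6), 47), (np.float64(0.7), 58), (np.float64(0.8), 60), (np.float64(0.9), 58), (np.float64(1.0), 72), (np.float64(1.1), 69), (np.float64(1.2), 91)]
top [(np.float64(-0.2), 140), (np.float64(-0.1), 145), (np.float64(0.0), 138), (np.float64(0.1), 126), (np.float64(0.2), 123), (np.float64(0.3), 122), (np.float64(0.4), 125), (np.float64(0.5), 128), (np.float64(0.6), 131), (np.float64(0.7), 131), (np.float64(0.8), 128), (np.float64(0.9), 128), (np.float64(1.0), 128), (np.float64(1.1), 128), (np.float64(1.2), 128)]
pos [ 4.605e+02 -3.000e-01  1.215e+02] jaw -171.9 tilt 0.32 j [ 0.35  0.24 -0.55  0.   -0.77 -0.21] F [ 6.1 -0.9 -1.7] w -0.2 t 49.6
turn -1.9  shift cm [ 0.19 -0.12 -0.05]
```

Emit:
servo_tool(
  rows=[
    [0,0,-1,0,0,0,0],
    [0,0,-2,-1,0,0,0],
    [0,0,0,-4,0,0,0],
    [0,0,0,-5,0,0,0],
    [0,0,0,-2,0,0,0],
    [0.45,-3.5,-2,0,0,0,0],
    [0.45,-3,-2,0,0,0,0],
    [0.45,0,0,0,0,0,0],
    [0.45,0,0,0,0,0,0],
  ],
)

```text
clock: 50.5
position: [517.1, 73.5, 239.6]
ee_rot: [0.755, -0.656, -0.001, 0.002]
contact_force: [-0.6, -0.3, 0.0]
gripper_width: 38.3
```

```bash
python3 knob.py; python3 lines.py
```

```text
scene [(np.float64(-0.2), 170), (np.float64(-0.1), 68), (np.float64(0.0), 37), (np.float64(0.1), 36), (np.float64(0.2), 63), (np.float64(0.3), 129), (np.float64(0.4), 144), (np.float64(0.5), 159), (np.float64(0.6), 184), (np.float64(0.7), 183), (np.float64(0.8), 177), (np.float64(0.9), 173), (np.float64(1.0), 164), (np.float64(1.1), 170), (np.float64(1.2), 158)]
top [(np.float64(-0.2), 164), (np.float64(-0.1), 89), (np.float64(0.0), 80), (np.float64(0.1), 78), (np.float64(0.2), 83), (np.float64(0.3), 109), (np.float64(0.4), 129), (np.float64(0.5), 131), (np.float64(0.6), 108), (np.float64(0.7), 95), (np.float64(0.8), 90), (np.float64(0.9), 106), (np.float64(1.0), 117), (np.float64(1.1), 132), (np.float64(1.2), 135)]
orange area 8332 line x 550.1 y 158.5 deg 68.4 turned cw 84.0
green area 9965 line x 548.1 y 78.6 deg 102.7 turned cw 89.1
blue area 9457 line x 541.1 y 2.5 deg -74.9 turned cw 85.8
pos [517.3  72.5 240.6] jaw -172.0 tilt 0.10 j [ 0.45  0.21 -0.24 -0.   -1.12 -0.31] F [-0.1 -0.3  0.4] w 38.3 t 50.7
turn -76.5  shift cm [-2.45  8.11 12.87]
```

Emit:
servo_tool(
  rows=[
    [0.45,0,-2.95,0,0,0,-4.7],
    [0.45,0,0,4,0,0,0],
    [0.45,0,0,4,0,0,0],
    [0.45,0,0,2,0,0,0],
    [0.45,0,0,0,0,0,0],
    [0.45,0,0,0,0,0,0],
    [0.45,0,0,0,0,0,0],
  ],
)

```text
clock: 51.4
position: [548.3, 77.6, 142.8]
ee_rot: [0.781, -0.624, 0.001, -0.001]
contact_force: [0.3, 0.1, 0.2]
gripper_width: 38.1
```

```bash
python3 -c "
from h import *
to((546.5,77.2,95),12.7)"
```

```text
pos [548.3  77.6 142.8] jaw -167.3 tilt 0.20 j [ 0.43  0.36 -0.31  0.   -0.9  -0.21] F [0.3 0.1 0.2] w 38.1 t 51.4
turn 0.0  shift cm [-0.    0.2   4.78]
```

Emit:
servo_tool(
  rows=[
    [0.45,0,0.1,2.5,0,0,0],
    [0.45,0,0,2,0,0,0],
    [0.45,0,0,0.4,0,0,0],
    [0.45,0,0,0,0,0,0],
    [0.45,0,0,0,0,0,0],
    [0,0,0,0,0,0,0],
    [0,0,0,0,0,0,0],
    [0,0,0,0,0,0,0],
    [0,0,0,0,0,0,0],
    [0,0,0,0,0,0,0],
  ],
)

```text
clock: 52.4
position: [547.1, 77.7, 92.9]
ee_rot: [0.781, -0.624, 0.001, -0.001]
contact_force: [0.3, 1.2, 4.8]
gripper_width: 19.1
```

Emit:
servo_tool(
  rows=[
    [0,0,0,-0.04,0,0,-8.2],
    [0,0,0,-0.04,0,0,-8.2],
    [0,0,0,-0.04,0,0,-8.2],
    [0,0,0,-0.04,0,0,-8.2],
    [0,0,0,-0.04,0,0,-8.2],
    [0,0,0,-0.04,0,0,-8.2],
    [0,0,0,-0.04,0,0,-8.2],
    [0,0,0,-0.04,0,0,-8.2],
    [0,0,0,-0.04,0,0,-8.2],
    [0,0,0,-0.04,0,0,-8.2],
    [0,0,0,-0.04,0,0,-7],
    [0,0,0,0,0,0,0],
  ],
)

```text
clock: 53.6
position: [546.2, 76.9, 97.8]
ee_rot: [0.995, 0.103, 0.0, 0.0]
contact_force: [-1.7, -0.2, 10.8]
gripper_width: 19.4
```

```bash
python3 -c "
from h import *
to((546.5,77.2,99),101.8); print(read_state()['wrist_torque'])"
```

```text
pos [546.2  76.9  97.8] jaw -78.2 tilt 0.03 j [ 0.43  0.41 -0.36  0.   -0.8   1.34] F [-1.7 -0.2 10.8] w 19.4 t 53.6
turn 0.0  shift cm [ 0.03 -0.02 -0.12]
[0.03014041 0.95329677 0.06863429]
```

Emit:
servo_tool(
  rows=[
    [0,0,0,-0.5,0,0,0],
    [0,0,0,-0.5,0,0,0],
    [0,0,0,-0.3,0,0,0],
    [0,0,0,0,0,0,0],
    [0,0,0,0,0,0,0],
  ],
)

```text
clock: 54.1
position: [546.0, 77.1, 109.0]
ee_rot: [0.995, 0.102, -0.0, 0.0]
contact_force: [-0.3, -0.7, 0.6]
gripper_width: 19.4
```

Emit:
servo_tool(
  rows=[
    [0,0,0,-1.5,0,0,0],
    [0,0,0,-1.6,0,0,0],
    [0,0,0,-1.5,0,0,0],
    [0,0,0,0,0,0,0],
    [0,0,0,0,0,0,0],
    [0,0,0,0,0,0,0],
    [0,0,0,0,0,0,0],
  ],
)

```text
clock: 54.8
position: [545.7, 77.0, 154.2]
ee_rot: [0.995, 0.102, -0.001, 0.0]
contact_force: [0.5, 0.3, -0.6]
gripper_width: 18.7
```

Emit:
servo_tool(
  rows=[
    [0,0,0,0.4,0,0,0],
    [0,0,0,0.4,0,0,0],
    [0,0,0,0.4,0,0,0],
    [0,0,0,0.4,0,0,0],
    [0,0,0,0.5,0,0,0],
    [0,0,0,0,0,0,0],
    [0,0,0,0,0,0,0],
  ],
)

```text
clock: 55.5
position: [546.0, 77.1, 134.1]
ee_rot: [0.995, 0.102, -0.0, 0.0]
contact_force: [0.2, -0.9, -0.0]
gripper_width: 18.9
```

Emit:
servo_tool(
  rows=[
    [0,0,0,0.7,0,0,0],
    [0,0,0,0.7,0,0,0],
    [0,0,0,0.6,0,0,0],
    [0,0,0,0.5,0,0,0],
    [0,0,0,0.4,0,0,0],
    [0,0,0,0.4,0,0,0],
    [0,0,0,0.3,0,0,0],
    [0,0,0,0.2,0,0,0],
    [0,0,0,0,0,0,0],
    [0,0,0,0,0,0,0],
  ],
)

```text
clock: 56.5
position: [546.3, 77.2, 97.8]
ee_rot: [0.995, 0.103, 0.0, 0.0]
contact_force: [-4.1, 0.4, 8.4]
gripper_width: 19.0
```

Emit:
servo_tool(
  rows=[
    [0,0,0,0.03,0,0,8],
    [0,0,0,0.04,0,0,8],
    [0,0,0,0.04,0,0,8],
    [0,0,0,0.04,0,0,8],
    [0,0,0,0.04,0,0,8],
    [0,0,0,0.04,0,0,8],
    [0,0,0,0.04,0,0,8],
    [0,0,0,0.04,0,0,8],
    [0,0,0,0.04,0,0,8],
    [0,0,0,0.04,0,0,8],
    [0,0,0,0.03,0,0,5],
    [0,0,0,0,0,0,0],
  ],
)

```text
clock: 57.7
position: [547.3, 77.9, 93.7]
ee_rot: [0.802, -0.597, 0.001, -0.001]
contact_force: [-3.2, 1.9, 7.1]
gripper_width: 19.1
```

```bash
python3 -c "
from h import *
to((546.5,77.2,93),101.8); print(read_state()['wrist_torque'])"
```

```text
pos [547.3  77.9  93.7] jaw -163.3 tilt 0.18 j [ 0.43  0.42 -0.36  0.   -0.79 -0.14] F [-3.2  1.9  7.1] w 19.1 t 57.7
turn -85.1  shift cm [-0.09  0.05  0.07]
[ 0.20712556  0.85798385 -0.00869394]
```

Emit:
servo_tool(
  rows=[
    [0,0,0,0,0,0,3],
    [0,0,0,0,0,0,0],
    [0,0,0,0,0,0,0],
  ],
)

```text
clock: 58.0
position: [547.4, 77.9, 93.7]
ee_rot: [0.787, -0.617, 0.001, -0.001]
contact_force: [-2.4, 0.8, 6.7]
gripper_width: 18.9
```

```bash
python3 -c "
from h import *
to((546.5,77.2,93),101.8); print(read_state()['wrist_torque'])"
```

```text
pos [547.4  77.9  93.7] jaw -166.1 tilt 0.18 j [ 0.43  0.42 -0.36  0.   -0.79 -0.19] F [-2.4  0.8  6.7] w 18.9 t 58.0
turn -87.9  shift cm [-0.1   0.05  0.07]
[0.24885402 0.8267677  0.29749342]
```

Emit:
servo_tool(
  rows=[
    [0.45,0,0,0,0,0,0],
    [0.45,0,0,0,0,0,0],
    [0.45,0,0,0,0,0,0],
    [0.45,0,0,-3,0,0,0],
    [0.45,0,0,-3,0,0,0],
    [0.45,0,0,0,0,0,0],
    [0.45,3.6,1.3,0,0,0,0],
    [0.45,3.6,1.3,0,0,0,-1.2],
    [0.45,0,0,0,0,0,0],
    [0.45,0,0,0,0,0,0],
    [0.45,0,0,0,0,0,0],
  ],
)

```text
clock: 59.1
position: [538.2, 1.4, 151.8]
ee_rot: [0.793, -0.609, -0.0, 0.0]
contact_force: [-0.6, 0.4, 0.3]
gripper_width: 38.2
```

```bash
python3 -c "
from h import *
to((539.5,0.9,94.5),15.1)"
```

```text
pos [538.2   1.4 151.8] jaw -165.1 tilt 0.01 j [ 0.3   0.32 -0.33 -0.   -0.91 -0.04] F [-0.6  0.4  0.3] w 38.2 t 59.1
turn -0.2  shift cm [ 0.09 -0.11  5.73]
```

Emit:
servo_tool(
  rows=[
    [0.45,0.05,-0.1,2.5,0,0,0],
    [0.45,0,0,2.5,0,0,0],
    [0.45,0,0,0.7,0,0,0],
    [0.45,0,0,0,0,0,0],
    [0.45,0,0,0,0,0,0],
    [0,0,0,0,0,0,0],
    [0,0,0,0,0,0,0],
    [0,0,0,0,0,0,0],
    [0,0,0,0,0,0,0],
    [0,0,0,0,0,0,0],
  ],
)

```text
clock: 60.1
position: [539.4, 1.0, 96.5]
ee_rot: [0.793, -0.609, 0.0, -0.0]
contact_force: [-2.3, 1.3, 5.8]
gripper_width: 19.0
```

Emit:
servo_tool(
  rows=[
    [0,0,0,-0.04,0,0,-8.2],
    [0,0,0,-0.04,0,0,-8.2],
    [0,0,0,-0.04,0,0,-8.2],
    [0,0,0,-0.04,0,0,-8.2],
    [0,0,0,-0.04,0,0,-8.2],
    [0,0,0,-0.04,0,0,-8.2],
    [0,0,0,-0.04,0,0,-8.2],
    [0,0,0,-0.04,0,0,-8.2],
    [0,0,0,-0.04,0,0,-8.2],
    [0,0,0,-0.04,0,0,-8.2],
    [0,0,0,-0.04,0,0,-4],
    [0,0,0,0,0,0,0],
  ],
)

```text
clock: 61.3
position: [540.4, 1.5, 101.1]
ee_rot: [0.995, 0.096, 0.002, -0.0]
contact_force: [-0.4, 2.0, 6.3]
gripper_width: 18.9
```

Emit:
servo_tool(
  rows=[
    [0,0,0,-0.5,0,0,0],
    [0,0,0,-0.5,0,0,0],
    [0,0,0,-0.3,0,0,0],
    [0,0,0,0,0,0,0],
    [0,0,0,0,0,0,0],
  ],
)

```text
clock: 61.8
position: [539.7, 0.9, 112.9]
ee_rot: [0.995, 0.095, 0.001, 0.0]
contact_force: [1.2, 0.7, 1.0]
gripper_width: 19.1
```

```bash
python3 -c "
from h import *
to((541,1,99),100.9)"
```

```text
pos [539.7   0.9 112.9] jaw -79.1 tilt 0.08 j [ 0.3   0.37 -0.38  0.   -0.82  1.46] F [1.2 0.7 1. ] w 19.1 t 61.8
turn 0.0  shift cm [0.13 0.01 1.39]
```

Emit:
servo_tool(
  rows=[
    [0,0.05,0,-1.5,0,0,0],
    [0,0,0,-1.6,0,0,0],
    [0,0,0,-1.5,0,0,0],
    [0,0,0,0,0,0,0],
    [0,0,0,0,0,0,0],
    [0,0,0,0,0,0,0],
    [0,0,0,0,0,0,0],
  ],
)

```text
clock: 62.5
position: [538.9, 0.8, 157.4]
ee_rot: [0.995, 0.095, -0.001, 0.0]
contact_force: [-0.9, -0.1, -1.7]
gripper_width: 19.1
```

Emit:
servo_tool(
  rows=[
    [0,0,0,0.4,0,0,0],
    [0,0,0,0.4,0,0,0],
    [0,0,0,0.4,0,0,0],
    [0,0,0,0.4,0,0,0],
    [0,0,0,0.5,0,0,0],
    [0,0,0,0,0,0,0],
    [0,0,0,0,0,0,0],
  ],
)

```text
clock: 63.2
position: [539.6, 1.0, 137.4]
ee_rot: [0.995, 0.095, -0.0, 0.0]
contact_force: [-0.1, 0.2, -0.9]
gripper_width: 18.9
```

Emit:
servo_tool(
  rows=[
    [0,0,0,0.7,0,0,0],
    [0,0,0,0.7,0,0,0],
    [0,0,0,0.6,0,0,0],
    [0,0,0,0.5,0,0,0],
    [0,0,0,0.4,0,0,0],
    [0,0,0,0.4,0,0,0],
    [0,0,0,0.3,0,0,0],
    [0,0,0,0.2,0,0,0],
    [0,0,0,0,0,0,0],
    [0,0,0,0,0,0,0],
  ],
)

```text
clock: 64.2
position: [539.9, 1.0, 101.1]
ee_rot: [0.995, 0.096, 0.0, 0.0]
contact_force: [-2.8, 2.2, 8.9]
gripper_width: 19.2
```

Emit:
servo_tool(
  rows=[
    [0,0,0,0.03,0,0,8],
    [0,0,0,0.04,0,0,8],
    [0,0,0,0.04,0,0,8],
    [0,0,0,0.04,0,0,8],
    [0,0,0,0.04,0,0,8],
    [0,0,0,0.04,0,0,8],
    [0,0,0,0.04,0,0,8],
    [0,0,0,0.04,0,0,8],
    [0,0,0,0.04,0,0,8],
    [0,0,0,0.04,0,0,8],
    [0,0,0,0.03,0,0,5],
    [0,0,0,0,0,0,0],
  ],
)

```text
clock: 65.4
position: [539.5, 0.8, 96.3]
ee_rot: [0.798, -0.603, 0.0, 0.0]
contact_force: [-2.5, 0.7, 5.0]
gripper_width: 19.3
```

Emit:
servo_tool(
  rows=[
    [0,0,0,0,0,0,3],
    [0,0,0,0,0,0,2],
    [0,0,0,0,0,0,0],
  ],
)

```text
clock: 65.7
position: [538.9, 0.8, 96.1]
ee_rot: [0.771, -0.636, -0.0, 0.001]
contact_force: [-2.3, 0.1, 6.7]
gripper_width: 18.9
```

```bash
python3 -c "
from h import *
to((541,1,96.5),100.9); print(read_state()['wrist_torque'])"
```

```text
pos [538.9   0.8  96.1] jaw -169.0 tilt 0.09 j [ 0.3   0.4  -0.39  0.   -0.78 -0.11] F [-2.3  0.1  6.7] w 18.9 t 65.7
turn -89.9  shift cm [ 0.21  0.02 -0.04]
[0.43832706 1.10037306 0.17273353]
```

Emit:
servo_tool(
  rows=[
    [0.45,0,0,0,0,0,0],
    [0.45,0,0,0,0,0,0],
    [0.45,0,0,0,0,0,0],
    [0.45,0,0,-3,0,0,0],
    [0.45,0,0,-4,0,0,0],
    [0.45,0,0,0,0,0,8.1],
    [0.45,0,0,0,0,0,8.1],
    [0.45,0,0,0,0,0,8.1],
    [0.45,0,0,0,0,0,8.1],
  ],
)

```text
clock: 66.6
position: [539.7, 1.0, 165.3]
ee_rot: [-0.561, 0.828, -0.0, 0.0]
contact_force: [-0.3, 0.9, 0.2]
gripper_width: 38.5
```

Emit:
servo_tool(
  rows=[
    [0.45,-3.7,1.05,0,0,0,0],
    [0.45,-3.7,1.05,0,0,0,0],
    [0.45,-3.7,1.05,0,0,0,0],
    [0.45,-3.6,1.05,0,0,0,0],
    [0.45,0,0,2,0,0,0],
    [0.45,0,0,0,0,0,0],
    [0.45,0,0,0,0,0,0],
    [0.45,0,0,0,0,0,0],
  ],
)

```text
clock: 67.4
position: [554.8, 152.6, 146.0]
ee_rot: [-0.563, 0.827, -0.0, 0.0]
contact_force: [0.4, -0.4, -0.3]
gripper_width: 38.5
```

```bash
python3 lines.py; python3 -c "
from h import *
to((553.7,153,96),158.4)"
```

```text
orange area 8453 line x 550.1 y 158.5 deg 67.9 turned cw 84.5
green area 1256 line x 547.0 y 85.8 deg -73.7 turned cw 85.5
blue area 347 line x 538.2 y 2.7 deg -77.5 turned cw 88.4
pos [554.8 152.6 146.2] jaw 158.5 tilt 0.08 j [ 0.55  0.39 -0.25  0.   -0.93 -0.93] F [ 1.1 -0.4  0.2] w 38.5 t 67.5
turn 74.0  shift cm [  5.43 -16.46   3.4 ]
pos [554.8 152.6 146.2] jaw 158.5 tilt 0.08 j [ 0.55  0.39 -0.25  0.   -0.93 -0.93] F [ 1.1 -0.4  0.2] w 38.5 t 67.5
turn 0.1  shift cm [0.01 0.12 5.02]
```

Emit:
servo_tool(
  rows=[
    [0.45,0,0.06,2.5,0,0,0],
    [0.45,0,0,2,0,0,0],
    [0.45,0,0,0.5,0,0,0],
    [0.45,0,0,0,0,0,0],
    [0.45,0,0,0,0,0,0],
    [0,0,0,0,0,0,0],
    [0,0,0,0,0,0,0],
    [0,0,0,0,0,0,0],
    [0,0,0,0,0,0,0],
    [0,0,0,0,0,0,0],
  ],
)

```text
clock: 68.5
position: [553.8, 153.9, 96.7]
ee_rot: [-0.563, 0.826, 0.0, 0.001]
contact_force: [-3.1, 1.8, 6.1]
gripper_width: 19.0
```

Emit:
servo_tool(
  rows=[
    [0,0,0,-0.04,0,0,-8.2],
    [0,0,0,-0.04,0,0,-8.2],
    [0,0,0,-0.04,0,0,-8.2],
    [0,0,0,-0.04,0,0,-8.2],
    [0,0,0,-0.04,0,0,-8.2],
    [0,0,0,-0.04,0,0,-8.2],
    [0,0,0,-0.04,0,0,-8.2],
    [0,0,0,-0.04,0,0,-8.2],
    [0,0,0,-0.04,0,0,-8.2],
    [0,0,0,-0.04,0,0,-8.2],
    [0,0,0,-0.04,0,0,-2],
    [0,0,0,0,0,0,0],
  ],
)

```text
clock: 69.7
position: [555.2, 154.1, 101.1]
ee_rot: [0.971, -0.237, 0.002, -0.001]
contact_force: [0.6, 0.4, 5.4]
gripper_width: 19.1
```

Emit:
servo_tool(
  rows=[
    [0,0,0,-0.5,0,0,0],
    [0,0,0,-0.5,0,0,0],
    [0,0,0,-0.3,0,0,0],
    [0,0,0,0,0,0,0],
    [0,0,0,0,0,0,0],
  ],
)

```text
clock: 70.2
position: [553.8, 153.2, 112.9]
ee_rot: [0.971, -0.237, 0.0, 0.0]
contact_force: [-0.0, 0.4, 0.7]
gripper_width: 19.2
```

```bash
python3 -c "
from h import *
to((554,153,99),62.4)"
```

```text
pos [553.8 153.2 112.9] jaw -117.5 tilt 0.01 j [ 0.55  0.42 -0.29  0.   -0.86  0.54] F [-0.   0.4  0.7] w 19.2 t 70.2
turn 0.1  shift cm [0.03 0.01 1.39]
```

Emit:
servo_tool(
  rows=[
    [0,0,0,-1.5,0,0,0],
    [0,0,0,-1.6,0,0,0],
    [0,0,0,-1.5,0,0,0],
    [0,0,0,0,0,0,0],
    [0,0,0,0,0,0,0],
    [0,0,0,0,0,0,0],
    [0,0,0,0,0,0,0],
  ],
)

```text
clock: 70.9
position: [553.2, 153.1, 157.6]
ee_rot: [0.971, -0.237, -0.001, 0.001]
contact_force: [-0.6, -0.4, -0.5]
gripper_width: 19.0
```

Emit:
servo_tool(
  rows=[
    [0,0,0,0.4,0,0,0],
    [0,0,0,0.4,0,0,0],
    [0,0,0,0.4,0,0,0],
    [0,0,0,0.4,0,0,0],
    [0,0,0,0.5,0,0,0],
    [0,0,0,0,0,0,0],
    [0,0,0,0,0,0,0],
  ],
)

```text
clock: 71.6
position: [553.8, 153.4, 137.6]
ee_rot: [0.971, -0.237, -0.0, 0.0]
contact_force: [0.5, 0.3, -0.8]
gripper_width: 18.7
```

Emit:
servo_tool(
  rows=[
    [0,0,0,0.7,0,0,0],
    [0,0,0,0.7,0,0,0],
    [0,0,0,0.6,0,0,0],
    [0,0,0,0.5,0,0,0],
    [0,0,0,0.4,0,0,0],
    [0,0,0,0.4,0,0,0],
    [0,0,0,0.3,0,0,0],
    [0,0,0,0.2,0,0,0],
    [0,0,0,0,0,0,0],
    [0,0,0,0,0,0,0],
  ],
)

```text
clock: 72.6
position: [554.3, 153.6, 101.2]
ee_rot: [0.971, -0.237, 0.001, -0.0]
contact_force: [-0.7, 0.6, 6.9]
gripper_width: 18.8
```

Emit:
servo_tool(
  rows=[
    [0,0,0,0.03,0,0,8],
    [0,0,0,0.04,0,0,8],
    [0,0,0,0.04,0,0,8],
    [0,0,0,0.04,0,0,8],
    [0,0,0,0.04,0,0,8],
    [0,0,0,0.04,0,0,8],
    [0,0,0,0.04,0,0,8],
    [0,0,0,0.04,0,0,8],
    [0,0,0,0.04,0,0,8],
    [0,0,0,0.04,0,0,8],
    [0,0,0,0.03,0,0,5],
    [0,0,0,0,0,0,0],
  ],
)

```text
clock: 73.8
position: [553.8, 152.7, 96.9]
ee_rot: [-0.556, 0.831, -0.001, -0.001]
contact_force: [-1.8, -1.9, 7.3]
gripper_width: 19.2
```

Emit:
servo_tool(
  rows=[
    [0,0,0,0,0,0,3],
    [0,0,0,0,0,0,2],
    [0,0,0,0,0,0,0],
  ],
)

```text
clock: 74.1
position: [554.2, 151.6, 96.4]
ee_rot: [-0.519, 0.854, -0.002, -0.001]
contact_force: [2.2, -5.3, 4.1]
gripper_width: 19.4
```

```bash
python3 -c "
from h import *
to((554,153,96.5),62.4); print(read_state()['wrist_torque'])"
```

```text
pos [554.2 151.6  96.4] jaw 152.6 tilt 0.20 j [ 0.55  0.45 -0.31  0.   -0.82 -1.03] F [ 2.2 -5.3  4.1] w 19.4 t 74.1
turn -89.8  shift cm [-0.08 -0.11 -0.01]
[-2.09205514 -0.51624342  0.13102143]
```

Emit:
servo_tool(
  rows=[
    [0.45,0,0,0,0,0,0],
    [0.45,0,0,0,0,0,0],
    [0.45,0,0,0,0,0,0],
    [0.45,0,0,-3,0,0,0],
    [0.45,0,0,-4,0,0,0],
    [0.2,0,0,-4,0,0,-7.5],
    [0,0,0,-1,0,0,-7.5],
    [0,0,0,0,0,0,-7.5],
    [0,0,0,0,0,0,0],
  ],
)

```text
clock: 75.0
position: [553.7, 153.7, 215.9]
ee_rot: [-0.676, 0.737, 0.0, 0.001]
contact_force: [-0.2, -0.0, 0.3]
gripper_width: -0.0
```

Emit:
servo_tool(
  rows=[
    [0,4.1,3.4,0,0,0,0],
    [0,4.1,3.4,0,0,0,0],
    [0,4.1,3.4,0,0,0,0],
    [0,4.1,3.4,0,0,0,0],
    [0,0,0,0,0,0,0],
    [0,0,0,0,0,0,0],
    [0,0,0,0,0,0,0],
    [0,0,0,0,0,0,0],
  ],
)

```text
clock: 75.8
position: [414.1, 11.8, 215.3]
ee_rot: [-0.676, 0.737, 0.0, -0.0]
contact_force: [0.2, 0.1, -0.4]
gripper_width: -0.0
```

```bash
python3 -c "
from h import *
to((402,-1,122),175)"; python3 lines.py; python3 knob.py
```

```text
pos [414.1  11.8 215.3] jaw 175.0 tilt 0.02 j [ 0.42  0.04 -0.51  0.   -1.01 -0.51] F [ 0.2  0.1 -0.4] w -0.0 t 75.8
turn 0.0  shift cm [1.38 1.1  9.33]
orange area 8030 line x 556.3 y 156.2 deg -113.1 turned cw 85.5
green area 9341 line x 548.6 y 80.1 deg -72.7 turned cw 84.5
blue area 9082 line x 538.4 y 0.6 deg 99.9 turned cw 91.0
pos [413.9  11.7 215.2] jaw 175.0 tilt 0.04 j [ 0.42  0.04 -0.51 -0.   -1.01 -0.51] F [-0.3 -0.3  0.1] w -0.0 t 75.9
turn -89.5  shift cm [ 7.25  1.08 10.31]
scene [(np.float64(-0.2), 186), (np.float64(-0.1), 72), (np.float64(0.0), 52), (np.float64(0.1), 59), (np.float64(0.2), 73), (np.float64(0.3), 140), (np.float64(0.4), 169), (np.float64(0.5), 179), (np.float64(0.6), 184), (np.float64(0.7), 182), (np.float64(0.8), 177), (np.float64(0.9), 172), (np.float64(1.0), 162), (np.float64(1.1), 167), (np.float64(1.2), 153)]
top [(np.float64(-0.2), 128), (np.float64(-0.1), 128), (np.float64(0.0), 128), (np.float64(0.1), 128), (np.float64(0.2), 128), (np.float64(0.3), 128), (np.float64(0.4), 128), (np.float64(0.5), 126), (np.float64(0.6), 120), (np.float64(0.7), 117), (np.float64(0.8), 113), (np.float64(0.9), 110), (np.float64(1.0), 113), (np.float64(1.1), 123), (np.float64(1.2), 123)]
```

Emit:
servo_tool(
  rows=[
    [0,1.38,1.1,0,0,0,0],
    [0,0,0,0,0,0,0],
    [0,0,0,3,0,0,0],
    [0,0,0,3,0,0,0],
    [0,0,0,2.5,0,0,0],
    [0,0,0,0.8,0,0,0],
    [0,0,0,0,0,0,0],
    [0,0,0,0,0,0,0],
    [0,0,0,0,0,0,0],
  ],
)

```text
clock: 76.9
position: [402.1, -1.4, 123.7]
ee_rot: [-0.676, 0.737, -0.001, 0.001]
contact_force: [0.3, -0.2, 0.4]
gripper_width: -0.2
```

Emit:
servo_tool(
  rows=[
    [0,0,-1,0,0,0,0],
    [0,0,-0.9,0,0,0,0],
    [0,0,-0.9,0,0,0,0],
    [0,0,-0.9,0,0,0,0],
    [0,0,-0.8,0,0,0,0],
    [0,0,-0.8,0,0,0,0],
    [0,0,-0.3,0,0,0,0],
    [0,0,0,0,0,0,0],
    [0,0,0,0,0,0,0],
  ],
)

```text
clock: 77.8
position: [457.1, -6.7, 122.2]
ee_rot: [-0.676, 0.737, -0.0, -0.0]
contact_force: [-0.6, -0.4, -0.5]
gripper_width: -0.3
```

Emit:
servo_tool(
  rows=[
    [0,0,-0.3,0,0,0,0],
    [0,0,0,0,0,0,0],
    [0,0,0,0,0,0,0],
  ],
)

```text
clock: 78.1
position: [459.6, -6.9, 122.3]
ee_rot: [-0.676, 0.737, 0.0, -0.0]
contact_force: [-1.0, -0.1, 0.1]
gripper_width: 0.3
```

Emit:
servo_tool(
  rows=[
    [0,0,-0.3,0,0,0,0],
    [0,0,0,0,0,0,0],
    [0,0,0,0,0,0,0],
  ],
)

```text
clock: 78.4
position: [462.9, -7.1, 122.5]
ee_rot: [-0.676, 0.737, 0.0, -0.0]
contact_force: [-1.0, 0.5, -0.2]
gripper_width: -0.1
```

Emit:
servo_tool(
  rows=[
    [0,0,-0.2,0,0,0,0],
    [0,0,0,0,0,0,0],
    [0,0,0,0,0,0,0],
  ],
)

```text
clock: 78.7
position: [463.5, -7.4, 122.2]
ee_rot: [-0.676, 0.737, 0.001, -0.001]
contact_force: [-4.4, 1.4, 1.9]
gripper_width: -0.0
```

```bash
python3 knob.py
```

```text
scene [(np.float64(-0.2), 201), (np.float64(-0.1), 193), (np.float64(0.0), 166), (np.float64(0.1), 138), (np.float64(0.2), 111), (np.float64(0.3), 54), (np.float64(0.4), 50), (np.float64(0.5), 51), (np.float64(0.6), 70), (np.float64(0.7), 91), (np.float64(0.8), 92), (np.float64(0.9), 82), (np.float64(1.0), 76), (np.float64(1.1), 77), (np.float64(1.2), 70)]
top [(np.float64(-0.2), 105), (np.float64(-0.1), 142), (np.float64(0.0), 162), (np.float64(0.1), 168), (np.float64(0.2), 156), (np.float64(0.3), 134), (np.float64(0.4), 124), (np.float64(0.5), 123), (np.float64(0.6), 126), (np.float64(0.7), 129), (np.float64(0.8), 134), (np.float64(0.9), 135), (np.float64(1.0), 133), (np.float64(1.1), 130), (np.float64(1.2), 129)]
```

Emit:
servo_tool(
  rows=[
    [0,0,1,0,0,0,0],
    [0,0,2,0,0,0,0],
    [0,0,0,-4,0,0,0],
    [0,0,0,-4,0,0,0],
    [0,-4.5,-0.8,0,0,0,0],
    [0,-4.5,-0.8,0,0,0,0],
    [0,-4.5,-0.8,0,0,0,0],
    [0,-4.5,-0.8,0,0,0,0],
    [0,0,0,0,0,0,0],
    [0,0,0,0,0,0,0],
    [0,0,0,0,0,0,0],
  ],
)

```text
clock: 79.9
position: [482.2, 171.4, 202.6]
ee_rot: [-0.676, 0.737, -0.0, 0.0]
contact_force: [-0.1, 0.1, 0.5]
gripper_width: 0.0
```

```bash
python3 knob.py; python3 -c "
from h import *
to((480,175,100),175)
t=cam('top');s=cam('scene');x=[proj(g,(469.5,67.6,80)) for g in(t,s)]; print(x)
for n,g,(u,v) in(('t',t,x[0]),('s',s,x[1])):
    u,v=int(u),int(v); h=cv2.cvtColor(g['image'],cv2.COLOR_RGB2HSV)[v-9:v+10,u-9:u+10]; m=(h[...,2]>190)&(h[...,1]<40); nn,l,st,c=cv2.connectedComponentsWithStats(m.astype(np.uint8)); print(n,[(c[i]+[u-9,v-9],st[i,4]) for i in range(1,nn) if st[i,4]>15])"
```

```text
scene [(np.float64(-0.2), 191), (np.float64(-0.1), 180), (np.float64(0.0), 150), (np.float64(0.1), 130), (np.float64(0.2), 133), (np.float64(0.3), 145), (np.float64(0.4), 165), (np.float64(0.5), 174), (np.float64(0.6), 158), (np.float64(0.7), 101), (np.float64(0.8), 48), (np.float64(0.9), 36), (np.float64(1.0), 35), (np.float64(1.1), 36), (np.float64(1.2), 34)]
top [(np.float64(-0.2), 133), (np.float64(-0.1), 118), (np.float64(0.0), 105), (np.float64(0.1), 87), (np.float64(0.2), 87), (np.float64(0.3), 108), (np.float64(0.4), 138), (np.float64(0.5), 132), (np.float64(0.6), 120), (np.float64(0.7), 116), (np.float64(0.8), 97), (np.float64(0.9), 75), (np.float64(1.0), 73), (np.float64(1.1), 73), (np.float64(1.2), 76)]
pos [482.3 170.9 202.7] jaw 175.0 tilt 0.03 j [ 0.66  0.23 -0.33  0.   -1.02 -0.75] F [-0.7  0.6  0.2] w 0.0 t 80.0
turn -0.0  shift cm [-0.38  0.27 10.27]
[array([320.2992634 , 248.54189709]), array([327.2652569 , 247.60681722])]
t [(array([313.22972973, 250.77027027]), np.int32(74))]
s []
```

Emit:
servo_tool(
  rows=[
    [0,-0.38,0.27,3,0,0,0],
    [0,0,0,3,0,0,0],
    [0,0,0,3,0,0,0],
    [0,0,0,1,0,0,0],
    [0,0,0,0,0,0,0],
    [0,0,0,0,0,0,0],
    [0,0,0,0,0,0,0],
  ],
)

```text
clock: 80.8
position: [481.2, 176.5, 104.1]
ee_rot: [-0.676, 0.737, -0.0, 0.002]
contact_force: [0.2, 0.0, 0.1]
gripper_width: 0.2
```

Emit:
servo_tool(
  rows=[
    [0,0,0,0.5,0,0,0],
    [0,0,0,0.5,0,0,0],
    [0,0,0,0.3,0,0,0],
    [0,0,0,0,0,0,0],
    [0,0,0,0,0,0,0],
  ],
)

```text
clock: 81.3
position: [481.0, 176.5, 91.0]
ee_rot: [-0.676, 0.737, -0.0, 0.001]
contact_force: [-1.7, -0.4, 8.6]
gripper_width: 0.2
```

Emit:
servo_tool(
  rows=[
    [0,0,0,0.3,0,0,0],
    [0,0,0,0,0,0,0],
    [0,0,0,0,0,0,0],
  ],
)

```text
clock: 81.6
position: [481.1, 176.5, 90.7]
ee_rot: [-0.677, 0.736, -0.001, 0.001]
contact_force: [-8.0, -1.4, 25.6]
gripper_width: 0.1
```

Emit:
servo_tool(
  rows=[
    [0,0,0,-2,0,0,0],
    [0,0,0,-2,0,0,0],
    [0,2.75,0,0,0,0,0],
    [0,2.7,0.05,0,0,0,0],
    [0,0,0,0,0,0,0],
    [0,0,0,0,0,0,0],
    [0,0,0,1.5,0,0,0],
    [0,0,0,0.8,0,0,0],
    [0,0,0,0,0,0,0],
    [0,0,0,0,0,0,0],
  ],
)

```text
clock: 82.6
position: [475.0, 122.1, 103.4]
ee_rot: [-0.676, 0.737, -0.0, -0.0]
contact_force: [-0.9, -0.6, 1.2]
gripper_width: -0.1
```

Emit:
servo_tool(
  rows=[
    [0,0,0,0.5,0,0,0],
    [0,0,0,0.5,0,0,0],
    [0,0,0,0.45,0,0,0],
    [0,0,0,0,0,0,0],
    [0,0,0,0,0,0,0],
  ],
)

```text
clock: 83.1
position: [475.6, 122.2, 90.9]
ee_rot: [-0.676, 0.737, -0.0, 0.001]
contact_force: [-4.3, 1.4, 14.0]
gripper_width: 0.2
```

Yellow went to its stop (14 N). White next.

Emit:
servo_tool(
  rows=[
    [0,0,0,-2,0,0,0],
    [0,0,0,-1.8,0,0,0],
    [0,2.75,0,0,0,0,0],
    [0,2.7,0.05,0,0,0,0],
    [0,0,0,0,0,0,0],
    [0,0,0,0,0,0,0],
    [0,0,0,1.5,0,0,0],
    [0,0,0,0.8,0,0,0],
    [0,0,0,0,0,0,0],
    [0,0,0,0,0,0,0],
  ],
)

```text
clock: 84.1
position: [469.8, 67.8, 103.9]
ee_rot: [-0.676, 0.737, -0.0, -0.0]
contact_force: [-0.3, 0.4, 0.2]
gripper_width: 0.0
```

Emit:
servo_tool(
  rows=[
    [0,0,0,0.5,0,0,0],
    [0,0,0,0.5,0,0,0],
    [0,0,0,0.5,0,0,0],
    [0,0,0,0,0,0,0],
    [0,0,0,0,0,0,0],
  ],
)

```text
clock: 84.6
position: [470.4, 67.8, 90.9]
ee_rot: [-0.676, 0.737, -0.001, 0.001]
contact_force: [-4.9, 1.1, 14.1]
gripper_width: -0.0
```

Emit:
servo_tool(
  rows=[
    [0,0,0,-2,0,0,0],
    [0,0,0,-4,0,0,0],
    [0,0,0,-5,0,0,0],
    [0,0,0,-4,0,0,0],
    [0,0,0,0,0,0,0],
    [0,0,0,0,0,0,0],
  ],
)

```text
clock: 85.2
position: [469.5, 67.5, 239.3]
ee_rot: [-0.676, 0.737, 0.0, 0.001]
contact_force: [-0.6, -0.5, -1.2]
gripper_width: -0.2
```

```bash
python3 knob.py | head -1; python3 lines.py; python3 - <<'E'
from h import *
s=cam("scene");t=cam("top")
a=cv2.resize(t["image"][100:270,260:430],(0,0),fx=2.2,fy=2.2);b=cv2.resize(s["image"][140:300,250:410],(374,374),interpolation=2)
cv2.imwrite("pics/end.png",np.hstack([a,b])[:,:,::-1])
E
```

```text
scene [(np.float64(-0.2), 205), (np.float64(-0.1), 186), (np.float64(0.0), 158), (np.float64(0.1), 132), (np.float64(0.2), 134), (np.float64(0.3), 146), (np.float64(0.4), 166), (np.float64(0.5), 175), (np.float64(0.6), 159), (np.float64(0.7), 102), (np.float64(0.8), 48), (np.float64(0.9), 37), (np.float64(1.0), 35), (np.float64(1.1), 37), (np.float64(1.2), 34)]
orange area 7991 line x 556.3 y 156.1 deg -113.1 turned cw 85.5
green area 9523 line x 548.6 y 79.9 deg -72.7 turned cw 84.5
blue area 9025 line x 538.4 y 0.6 deg 99.9 turned cw 91.0
pos [468.8  67.  237.3] jaw 175.0 tilt 0.22 j [ 0.49  0.13 -0.35 -0.   -1.09 -0.57] F [-0.1 -0.2 -0.4] w -0.0 t 85.4
turn -89.5  shift cm [ 2.35  7.09 12.53]
```

View pics/end.png

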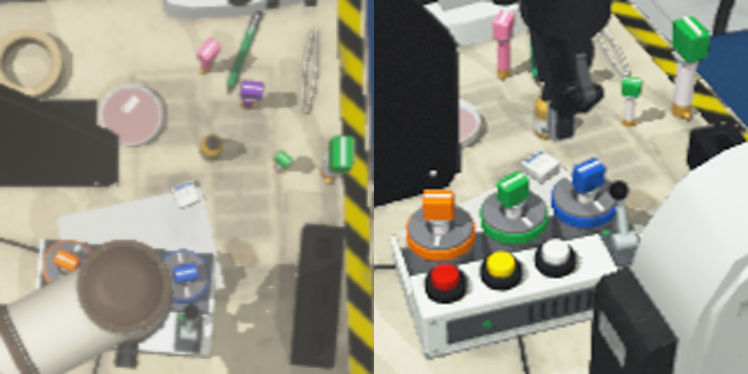

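```bash
python3 -c "
from bench import *
print(job_done())"
```

```text
the job is handed in; nothing more can be done
None
```

The job is handed in at about 85 s. All three carriers are home in the sockets of their own colour, the isolator is back on, and red, yellow and white were pressed in that order. No verdict came back, and one early mistake could count against me.

**The mistake:** my first pinch of the isolator knob slipped and left the toggle at about 0.6 instead of off. I only noticed after all three carriers were already in. I then pushed it fully off; I felt the stop, and both cameras showed about 0.05. After that I unscrewed each carrier, lifted it clear of its socket and fitted it again with the unit off.

**Last checks:**
- **Carriers:** each passed the gaps at about the predicted height and went down about 4 to 5 mm more when screwed. Their white lines stand about 85° (orange), 85° (green) and 91° (blue) clockwise of the rim marks.
- **Home stop:** that is more than the "about 75°" in the task. I felt only a soft stop near 86–88°, most clearly on green.
- **Isolator:** the knob shows at about 1.0 in the camera views, and I felt its end stop.
- **Buttons:** each was pressed to its hard stop, with 26 N on red and 14 N on yellow and white.
- **Other things:** the bystanders I could see in the last picture, and the look-alike carriers, appear not to have moved. The timer was outside that last picture. The arm ended clear of everything.

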